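Gauge the spacer sleeves and sort them

ROBOT

A 7-joint arm with a two-finger parallel gripper is mounted at the origin on the work surface. World frame = base frame: x ahead of the robot, y to its left, z up, the work surface at z = 0. Lengths are in m, angles in rad, forces in N, time in s.
With the tool pointing down it reaches from about 0.4 to 0.85 m from the base axis. Payload 10.4 kg.
Tool frame: the origin (TCP) lies midway between the tips of the shut fingers; the grasp point (between the pads) lies 19 mm behind it; z points along the fingers, y is the line along which they close (so a half turn about z gives the same grasp; the last joint's range is limited). The gripper opens to 85 mm and grips with 20 to 120 N. Pads are 22 mm wide; open, the fingers measure 114 mm over their backs; the gripper's body (76 mm by 85 mm) begins 54 mm behind the grasp point. The pads swing forward as they close: fully open they stand 13 mm farther back than shut.
Start: joints at [1.243, 0.332, -0.065, 1.46, 0.022, 1.35, -0.088], TCP at [0.188, -0.596, 0.231] pointing down, gripper open.
Joint ranges: [-2.6, 2.6], [-0.5, 2.12], [-1.47, 1.34], [0.16, 2.42], [-1.27, 4.41], [0.06, 2.06], [-2.6, 2.6]. Speed limits (rad/s): [2.22, 2.22, 2.79, 2.79, 3.14, 3.14, 3.14].

INTERFACE

Orientations are given as a unit quaternion [x, y, z, w].
In Python, from rig import sense, read_camera, finish_job gives the robot as it stands.
- The arm moves only by the tool apply_moves, never from a script. Its argument "motion" is a list of rows, each a list of 7 numbers: the shift along the tool's x, y, z in units of 25 cm (1.0 is 25 cm), then the turn, a rotation vector about the tool's x, y, z in units of pi rad (1.0 is pi rad), then the opening, from -1 (shut) to 1 (fully open). A call has 1 to 5 rows; each row is the pose to reach, as a shift and turn from the pose commanded when the call began, along the tool's axes at that moment, turning the shorter way round; what a row does not reach only later rows make up. A row lasts 1/8 s, in which the tool goes at most 62.5 mm and 10.7 degrees, less where a joint would pass 70% of its speed; a pose out of reach is approached as far as the arm can. A call with a number of a shift or a turn outside -1 to 1 is refused whole. A call with a gripper value outside its range is refused whole. The fingers move at their own pace and stop on an object; "newtons" is the grip in N (left out, the last holds). Time passes only in rows, so rows that repeat a pose let the fingers close. It gives the time, the measured TCP pose, the force, the opening and the grip force at its end, in the units of the state.
- sense(): the state, without advancing time (a new reading comes with each control period).
- read_camera(name): name is "side" or "top"; returns a dict with "color" (480x640x3 uint8, red, green, blue), "intrinsics" (3x3 intrinsics, pixels), "rvec" (rotation vector, rad) and "tvec" (3), from world to camera coordinates, as OpenCV has them. Camera axes: x right, y down, z forward; pixel columns grow to the right and rows downward; lengths in m; the calibration is good to about 2 mm. A picture is of the moment at which its call begins. There is no depth.
- finish_job(): hands the job in; it is judged then, once.
The state is a dict: "time_s": time; "joint_pos": joint angles; "joint_velocities": joint speeds; "joint_efforts": joint torques, N m; "tcp_pos": TCP position; "eef_rot": TCP orientation; "ft_force": force on the tool from outside, world axes, zero at the start; "wrist_torque": the same for the moment, N m; "width": opening from 0.0 (shut) to 1.0 (fully open); "gripper_force": force on a finger pad.
Only numpy, scipy, OpenCV 4.12 (cv2) and the standard library are available. Lean on these libraries where they do the work, as an engineer would, in place of code of your own. Each camera call takes 0.05 s, during which the arm holds its last target. There are 200 camera calls.

TASK

Check the steel sleeves on the gauge: lift the protective cap off the gauge pin and stand it, open end down, on the cork coaster. Then, working along the rack from its left end as the robot sees it, lift each sleeve off its slanted peg and try it on the gauge pin without forcing it: one that slides all the way down to the base goes into the rectangular tray, one that stops on the pin's step goes into the round dish. When every sleeve has been tried and sorted, put the cap back over the pin, fully down, and leave the other things on the bench alone.

Things in the scene. Friction and masses are not known exactly. Their poses are not given: they have to be found in the camera images.
- rack: fixed rack: sloping aluminium plate 300 mm (its y) x 60 mm with four pegs, 10 mm thick, 52 mm long, 70 mm apart, square to the plate. Plate and pegs lean 25 degrees to the robot: pegs point along (-0.423, 0, 0.906) in the rack frame. Origin on the table below the row's middle; feet at (0, 0.105 / 0.035 / -0.035 / -0.105, 0.036)
- gauge: fixed gauge: a steel base disc 92 mm across, 25 mm high, with an upright stepped pin in the middle: 19 mm thick for the lower 40 mm, then a 4 mm taper, then a 14 mm pilot up to 64 mm above the base disc. Origin at the centre of the underside, z up
- gauge_seat (a point): centre of the base disc's top face (the foot of the pin), 25 mm above the table; a sleeve or the cap that is fully home stands here
- gauge_tip (a point): top of the pin, 64 mm above gauge_seat
- cap: the gauge's grey protective cap: a round tube closed at the top, 46 mm outside, 40 mm inside, 76 mm high, open end down, standing over the pin at the start. Origin at the centre of its open lower end, z up towards the closed end
- coaster: fixed round cork coaster, 84 mm across, 5 mm thick, flat on the table; origin at the centre of its underside
- tray: loose rectangular aluminium tray for good sleeves, 120 mm (its x) by 190 mm (its y), 16 mm high, walls and floor 3 mm; origin at the centre of the underside, z up
- dish: loose round black dish for rejects, 140 mm across the rim, 18 mm high, wall 3 mm, floor about 5 mm; origin at the centre of the underside, z up
- sleeve_1a: steel sleeve (plain tube), 32 mm outside, 42 mm long, 70 g, on peg 1 of 4 (1 = left end, +y) or absent: a peg holds at most one sleeve. Bore 21 mm (slides down the whole pin) or 17 mm (goes over the pilot, stops on the step with its lower end 42 mm above gauge_seat); only the gauge tells which. Origin at the centre of its lower end, z along its axis
- sleeve_1b: steel sleeve (plain tube), 32 mm outside, 42 mm long, 70 g, on peg 1 of 4 (1 = left end, +y) or absent: a peg holds at most one sleeve. Bore 21 mm (slides down the whole pin) or 17 mm (goes over the pilot, stops on the step with its lower end 42 mm above gauge_seat); only the gauge tells which. Origin at the centre of its lower end, z along its axis
- sleeve_2a: steel sleeve (plain tube), 32 mm outside, 42 mm long, 70 g, on peg 2 of 4 (1 = left end, +y) or absent: a peg holds at most one sleeve. Bore 21 mm (slides down the whole pin) or 17 mm (goes over the pilot, stops on the step with its lower end 42 mm above gauge_seat); only the gauge tells which. Origin at the centre of its lower end, z along its axis
- sleeve_2b: steel sleeve (plain tube), 32 mm outside, 42 mm long, 70 g, on peg 2 of 4 (1 = left end, +y) or absent: a peg holds at most one sleeve. Bore 21 mm (slides down the whole pin) or 17 mm (goes over the pilot, stops on the step with its lower end 42 mm above gauge_seat); only the gauge tells which. Origin at the centre of its lower end, z along its axis
- sleeve_3: steel sleeve (plain tube), 32 mm outside, 42 mm long, 70 g, on peg 3 of 4 (1 = left end, +y) or absent: a peg holds at most one sleeve. Bore 21 mm (slides down the whole pin) or 17 mm (goes over the pilot, stops on the step with its lower end 42 mm above gauge_seat); only the gauge tells which. Origin at the centre of its lower end, z along its axis
- sleeve_4: steel sleeve (plain tube), 32 mm outside, 42 mm long, 70 g, on peg 4 of 4 (1 = left end, +y) or absent: a peg holds at most one sleeve. Bore 21 mm (slides down the whole pin) or 17 mm (goes over the pilot, stops on the step with its lower end 42 mm above gauge_seat); only the gauge tells which. Origin at the centre of its lower end, z along its axis
- screwdriver: screwdriver lying on the bench, 170 mm long; not part of the job. Origin at the middle of its length
- spool: solder spool standing upright, 54 mm across, 38 mm high; not part of the job. Origin at the centre of its underside
- meter: hand multimeter lying flat, 140 x 75 x 30 mm; not part of the job. Origin at the centre of its underside
- wash_bottle: plastic bottle, 54 mm across, 120 mm high; not part of the job. Origin at the centre of its underside
- mug: mug, 76 mm across, 85 mm high; not part of the job. Origin at the centre of its underside
- knob_cap: small black knob, 24 mm across, 16 mm high; not part of the job. Origin at the centre of its underside
There are look-alikes about, which are no part of the job. Leave any purple look-alike of the tray alone.

How it is judged:
On the way, in this order (a step that is already met when the one before it is completed fails the run):
1. the cap is off the gauge and stands open end down on the coaster (horizontal distance between cap and coaster below 0.03 m and z of cap in the frame of coaster below 0.009 m and angle between cap's own z axis and vertical below 0.1 rad and contact force between the fingers and cap below 0.3 N), for 0.2 s.
2. the sleeve from peg 1 has been tried on the gauge pin: slid down to the base, or to the step where it stops (((angle between sleeve_1a's own z axis and vertical below 0.12 rad and horizontal distance between sleeve_1a and gauge_seat below 0.004 m and z of sleeve_1a in the frame of gauge_seat below 0.004 m) or (angle between sleeve_1b's own z axis and vertical below 0.12 rad and horizontal distance between sleeve_1b and gauge_seat below 0.006 m and z of sleeve_1b in the frame of gauge_seat between 0.036 and 0.047 m))), for 0.2 s.
3. the sleeve from peg 2 has been tried on the gauge pin: slid down to the base, or to the step where it stops (((angle between sleeve_2a's own z axis and vertical below 0.12 rad and horizontal distance between sleeve_2a and gauge_seat below 0.006 m and z of sleeve_2a in the frame of gauge_seat between 0.036 and 0.047 m) or (angle between sleeve_2b's own z axis and vertical below 0.12 rad and horizontal distance between sleeve_2b and gauge_seat below 0.004 m and z of sleeve_2b in the frame of gauge_seat below 0.004 m))), for 0.2 s.
4. the sleeve from peg 3 has been tried on the gauge pin: slid down to the base, or to the step where it stops ((angle between sleeve_3's own z axis and vertical below 0.12 rad and horizontal distance between sleeve_3 and gauge_seat below 0.004 m and z of sleeve_3 in the frame of gauge_seat below 0.004 m)), for 0.2 s.
5. the sleeve from peg 4 has been tried on the gauge pin: slid down to the base, or to the step where it stops ((angle between sleeve_4's own z axis and vertical below 0.12 rad and horizontal distance between sleeve_4 and gauge_seat below 0.006 m and z of sleeve_4 in the frame of gauge_seat between 0.036 and 0.047 m)), for 0.2 s.
At the end, for the whole second after the job is handed in: Cap over the pin, upright and down on the gauge's base (within 4 mm); every sleeve present lies or stands inside its container at rest: those with the 21 mm bore in the rectangular tray, those with the 17 mm bore in the round dish; both containers flat (horizontal distance between cap and gauge_seat below 0.012 m and z of cap in the frame of gauge_seat below 0.004 m and angle between each of cap, tray, dish's own z axis and vertical below 0.06 rad and linear speed of each of cap, sleeve_1a, sleeve_1b, sleeve_2a, sleeve_2b, sleeve_3, sleeve_4 below 0.02 m/s and z of sleeve_1a in the frame of tray between 0 and 0.035 m and x of sleeve_1a in the frame of tray between -0.056 and 0.056 m and y of sleeve_1a in the frame of tray between -0.091 and 0.091 m and z of sleeve_1b in the frame of dish between 0 and 0.035 m and horizontal distance between each of sleeve_1b, sleeve_2a, sleeve_4 and dish below 0.063 m and z of sleeve_2a in the frame of dish between 0 and 0.035 m and z of sleeve_2b in the frame of tray between 0 and 0.035 m and x of sleeve_2b in the frame of tray between -0.056 and 0.056 m and y of sleeve_2b in the frame of tray between -0.091 and 0.091 m and z of sleeve_3 in the frame of tray between 0 and 0.035 m and x of sleeve_3 in the frame of tray between -0.056 and 0.056 m and y of sleeve_3 in the frame of tray between -0.091 and 0.091 m and z of sleeve_4 in the frame of dish between 0 and 0.035 m); the robot touches nothing.
It fails at once if another thing on the bench (screwdriver, spool, meter, wash bottle, mug, knob) is moved more than 30 mm (distance of any of screwdriver, spool, meter, wash_bottle, mug, knob_cap from where it was at the start of the episode above 0.03 m).
It fails at once if the gauge is pressed harder than 45 N (contact force between gauge and anything else above 45 N).
Of sleeve_1a, sleeve_1b only 1 to 1 are there at a start; the rules pass over those that are not, and their reading is None.
Of sleeve_2a, sleeve_2b only 1 to 1 are there at a start; the rules pass over those that are not, and their reading is None.
Of sleeve_3, sleeve_4 only 1 to 2 are there at a start; the rules pass over those that are not, and their reading is None.
At some moment in a run one of tray, dish may be knocked a few centimetres aside while the robot is not near it.
It also fails if it takes over 210 s, if anything falls off the work surface, if the arm or the gripper's body presses on something with over 40 N, if the wrist force passes 120 N, or if a joint passes its speed limit or range.

## Working session

There is one attempt and no reset: what is moved stays moved. The work goes in short steps, Python scripts to look and compute and a tool call to move; the robot and the scene stay as the last step left them, time stands still between calls to the robot, and variables do not carry over. Pictures are saved under pics/ and viewed, at most 19 in all, crops included, and the job is handed in when it is done.

Besides the shell and the picture viewer there is one more tool, called in YAML: its name, and indented under it one key for each argument. apply_moves: Moves the arm, as the interface text tells. Shifts and turns lie within -1 to 1; 1 stands for 25 cm of shift or pi rad of turn. Its arguments: {"type":"object","properties":{"motion":{"type":"array","items":{"type":"array","items":{"type":"number","minimum":-1,"maximum":1}}},"newtons":{"type":"number"}},"required":["motion"]}

```bash
mkdir -p pics; ls; python3 - <<'E'
from rig import *
import cv2
print(sense())
for n in("side","top"):
    c=read_camera(n); cv2.imwrite(f"pics/{n}0.png",c["color"][:,:,::-1]); print(n,c["intrinsics"],c["rvec"],c["tvec"])
E
```

```text
pics
{'time_s': 0.0, 'joint_pos': array([ 1.24339797,  0.33285042, -0.06472015,  1.46094335,  0.02159306,
        1.34989999, -0.0884747 ]), 'joint_velocities': array([-0.00084305,  0.00105324, -0.00064946,  0.00039566,  0.00162144,
        0.00162757,  0.00034183]), 'joint_efforts': array([-8.55841918e-04, -6.25455022e+01,  4.85322531e-02, -3.91603732e+01,
        1.61994004e-02,  1.00991849e-02,  3.35173024e-05]), 'tcp_pos': array([ 0.18745834, -0.59582997,  0.23052841]), 'eef_rot': array([ 9.88404613e-01,  1.51841456e-01, -1.32652357e-04, -6.90264162e-04]), 'ft_force': array([ 0.51425721, -0.1765308 ,  0.22455766]), 'wrist_torque': array([ 0.01836745, -0.01526483,  0.01487694]), 'gripper_force': 0.0, 'width': 1.0016596519468435}
side [[466.34861701   0.         320.25030304]
 [  0.         466.34861701 244.48030849]
 [  0.           0.           1.        ]] [ 0.49294724 -2.72685111  1.15022897] [0.46418528 0.13152164 1.13221674]
top [[613.92192899   0.         320.33363538]
 [  0.         613.92192899 235.45232328]
 [  0.           0.           1.        ]] [ 2.12555396 -2.14873841  0.21643336] [0.03961262 0.46648887 1.64622047]
```

View pics/top0.png

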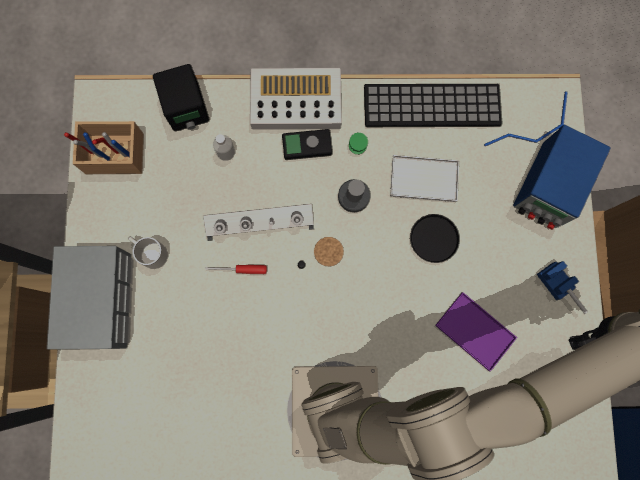

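View pics/side0.png

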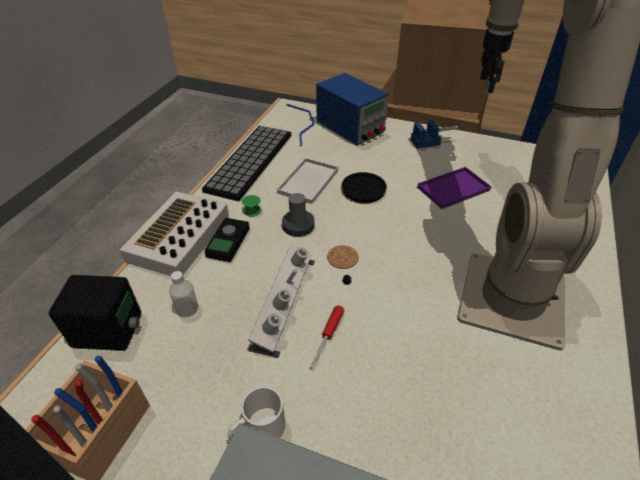

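Top view: rack at (205–313, 205–238) with sleeves on pegs 1 (220,227), 2 (246,224) and 4 (297,218). Peg 3 at (271,221) is bare. Cap on gauge at (355,190), coaster (329,251), dish (435,238). There are two trays: silver (424,179) and purple (475,331). The silver one is the aluminium tray, and the purple one is the look-alike to leave alone.

```bash
cat > h.py <<'E'
from rig import *
import cv2, numpy as np
from scipy.spatial.transform import Rotation as R
def cam(n):
    c=read_camera(n); c["R"]=cv2.Rodrigues(np.array(c["rvec"]))[0]; c["t"]=np.array(c["tvec"]).ravel(); c["K"]=np.array(c["intrinsics"]); return c
def back(c,uv,z):
    d=c["R"].T@np.linalg.inv(c["K"])@np.array([uv[0],uv[1],1.]); o=-c["R"].T@c["t"]
    return o+d*(z-o[2])/d[2]
def proj(c,P):
    p=(c["R"]@np.atleast_2d(P).T).T+c["t"]; p=p@c["K"].T; return p[:,:2]/p[:,2:]
E
python3 - <<'E'
from h import *
c=cam("top"); s=cam("side")
for n,uv,z in [("coaster",(329,251),.005),("dish",(435,238),.018),("tray",(424,179),.016),("gaugebase",(354,195),.025),("captop",(356,188),.101),("rackL",(205,238),.0),("rackR",(313,226),0)]: print(n,back(c,uv,z).round(4))
im=c["color"][:,:,::-1]
a=cv2.resize(im[150:280,195:365],None,fx=4.5,fy=4.5,interpolation=cv2.INTER_CUBIC)
cv2.imwrite("pics/ct.png",a)
b=cv2.resize(s["color"][150:370,240:400,::-1],None,fx=2.7,fy=2.7,interpolation=cv2.INTER_CUBIC);cv2.imwrite("pics/cs.png",b)
hsv=cv2.cvtColor(np.ascontiguousarray(im),cv2.COLOR_BGR2HSV)
for n,m,box in [("cork",(hsv[...,1]>80)&(hsv[...,0]<20),(305,230,355,275)),("dish",hsv[...,2]<70,(400,205,470,270)),("basecap",hsv[...,2]<110,(330,165,380,220))]:
    x0,y0,x1,y1=box; mm=np.zeros(m.shape,np.uint8); mm[y0:y1,x0:x1]=m[y0:y1,x0:x1]
    k=max(cv2.findContours(mm,0,1)[0],key=cv2.contourArea); print(n,cv2.fitEllipse(k),cv2.minEnclosingCircle(k),cv2.contourArea(k))
E
```

```text
coaster [0.4291 0.01   0.005 ]
dish [ 0.4611 -0.2868  0.018 ]
tray [ 0.6324 -0.2636  0.016 ]
gaugebase [ 0.5848 -0.0621  0.025 ]
captop [ 0.5851 -0.0618  0.101 ]
rackL [0.4701 0.3572 0.    ]
rackR [0.5018 0.054  0.    ]
cork ((328.2196960449219, 251.09304809570312), (28.431486129760742, 28.575584411621094), 118.8026351928711) ((328.3673095703125, 251.0426483154297), 14.70620346069336) 636.5
dish ((434.3135070800781, 237.92108154296875), (46.65634536743164, 48.70354461669922), 127.7645034790039) ((434.5909118652344, 237.6666717529297), 24.73516845703125) 1782.5
basecap ((353.4815368652344, 196.14183044433594), (30.444856643676758, 32.058860778808594), 20.308837890625) ((353.6538391113281, 195.57691955566406), 16.589916229248047) 588.5
```

View pics/ct.png

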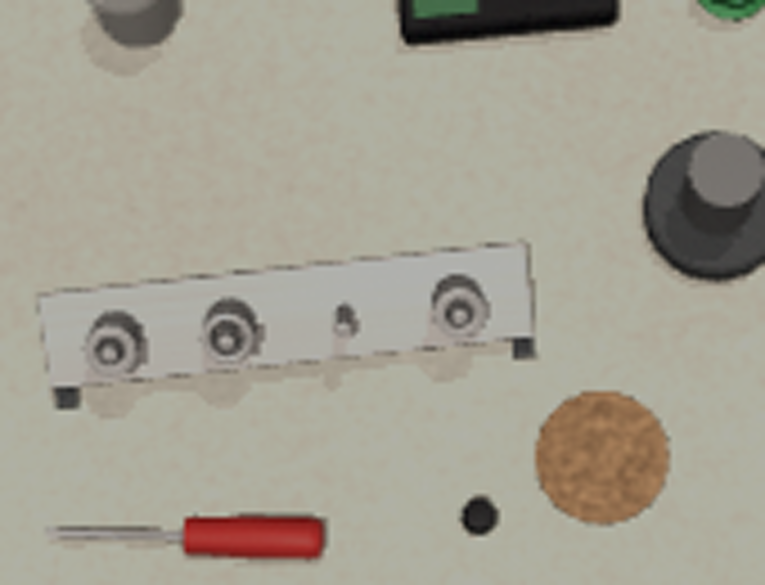

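View pics/cs.png

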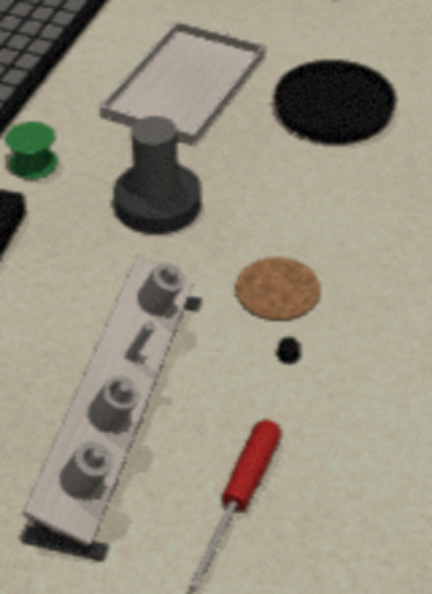

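```bash
cat > fit.py <<'E'
from h import *
from scipy.optimize import least_squares
c=cam("top"); s=cam("side")
print("cams",(-c["R"].T@c["t"]).round(3),(-s["R"].T@s["t"]).round(3))
def f(L,k,o): return (np.array(L)+.5)/k-.5+np.array(o)
T=f([(38,296),(527,241),(533,338),(50,388)],4.5,(195,150)); S=f([(25,515),(138,258),(192,288),(90,543)],2.7,(240,150))
n=np.array([-.4226,0,.9063]); d=np.array([.9063,0,.4226])
foot=np.array([0,0,.036]); C=np.array([foot+a*.03*d+np.array([0,b*.15,0]) for a,b in[(1,1),(1,-1),(-1,-1),(-1,1)]])
def W(p,P): return np.atleast_2d(P)@R.from_euler("z",p[2]).as_matrix().T+[p[0],p[1],0]
def r(p): return np.r_[(proj(c,W(p,C))-T).ravel(),(proj(s,W(p,C))-S).ravel()]
q=least_squares(r,[.5,.2,0],loss="soft_l1"); print("rack",q.x.round(4),"res",q.fun.round(1))
for i,y in enumerate([.105,.035,-.035,-.105]):
    ft=foot+[0,y,0]; 
    for k in (0,.042,.052): print(i+1,k,W(q.x,ft+k*n).round(4),(proj(c,W(q.x,ft+k*n))[0]-[195,150]).round(1)*4.5,(proj(s,W(q.x,ft+k*n))[0]-[240,150]).round(1)*2.7)
a=np.linspace(0,2*np.pi,60); ring=np.c_[np.cos(a),np.sin(a),0*a]
# brightness-gradient circle fits
from scipy.ndimage import map_coordinates
def circ(cm,z,rad,x0,sign):
    g=cv2.GaussianBlur(cv2.cvtColor(cm["color"],cv2.COLOR_RGB2GRAY).astype(float),(0,0),.7)
    def cost(xy):
        def m(rr): 
            uv=proj(cm,ring*rr+[xy[0],xy[1],z]); return map_coordinates(g,[uv[:,1],uv[:,0]],order=1)
        return -np.sum(np.tanh(sign*(m(rad+.003)-m(rad-.003))/20))
    best=min(((cost((x0[0]+i,x0[1]+j)),x0[0]+i,x0[1]+j) for i in np.arange(-.012,.0121,.001) for j in np.arange(-.012,.0121,.001)))
    return np.round(best,4)
for n_,z,rad,x0,sg in [("coaster",.005,.042,(.429,.01),1),("base",.025,.046,(.585,-.062),1),("captop",.101,.023,(.585,-.062),-1),("dish",.018,.07,(.461,-.287),1)]:
    print(n_,circ(c,z,rad,x0,sg),circ(s,z,rad,x0,sg))
E
python3 fit.py
```

```text
cams [0.165 0.073 1.702] [0.18  0.836 0.885]
rack [0.5131 0.2052 0.1008] res [-0.5 -0.2 -0.5  0.5  0.3 -0.1 -0.1  0.4 -0.6 -0.7 -0.3 -0.8  0.3 -1.2
  0.4  1.1]
1 0 [[0.5025 0.3097 0.036 ]] [114.3 333. ] [ 75.33 483.03]
1 0.042 [[0.4849 0.3079 0.0741]] [108.  349.2] [ 92.88 459.54]
1 0.052 [[0.4807 0.3074 0.0831]] [106.65 353.25] [ 96.93 453.6 ]
2 0 [[0.5096 0.24   0.036 ]] [228.6  320.85] [102.87 417.42]
2 0.042 [[0.4919 0.2382 0.0741]] [225.  336.6] [120.15 393.12]
2 0.052 [[0.4877 0.2378 0.0831]] [224.1  340.65] [124.2  387.18]
3 0 [[0.5166 0.1704 0.036 ]] [342.  308.7] [127.71 357.48]
3 0.042 [[0.4989 0.1686 0.0741]] [341.1  324.45] [144.99 332.64]
3 0.052 [[0.4947 0.1682 0.0831]] [341.1  328.05] [149.04 326.43]
4 0 [[0.5236 0.1007 0.036 ]] [455.4  296.55] [150.66 302.67]
4 0.042 [[0.506  0.0989 0.0741]] [457.2  311.85] [167.67 277.29]
4 0.052 [[0.5018 0.0985 0.0831]] [457.65 315.45] [171.72 271.08]
coaster [-5.79914e+01  4.29000e-01  1.20000e-02] [-5.8188e+01  4.2900e-01  1.2000e-02]
base [-59.2807   0.585   -0.061 ] [-40.3264   0.579   -0.05  ]
captop [-36.2477   0.584   -0.06  ] [-0.7621  0.597  -0.05  ]
dish [-59.9961   0.462   -0.285 ] [-56.4118   0.46    -0.279 ]
```

```bash
cat >> h.py <<'E'
YAW=.10
def down(yaw=YAW,tilt=0):  # tool z down; tilt: lean tool to be along rack pegs
    return R.from_euler("z",yaw)*R.from_euler("y",-tilt)*R.from_euler("x",np.pi)
def plan(*goals):
    """goals: (pos, rot) in turn; prints the move row from each to the next"""
    s=sense(); p=s["tcp_pos"]; q=R.from_quat(s["eef_rot"])
    print("t",round(s["time_s"],2),"at",p.round(4),"w",round(s["width"],3),"F",s["ft_force"].round(1),"g",round(s["gripper_force"],1))
    for P,Q in goals:
        P=np.array(P); d=q.inv().apply(P-p); v=(q.inv()*Q).as_rotvec()
        print((d/.25).round(3).tolist(),(v/np.pi).round(3).tolist(),"rows",round(max(np.linalg.norm(d)/.0625,np.degrees(np.linalg.norm(v))/10.7),1))
        p,q=P,Q
E
python3 -c "
from h import *
print(down(.1,.436).as_matrix().round(3))
plan(([.36,-.36,.23],down()),([.47,-.2,.23],down()),([.5845,-.0605,.2],down()),([.5845,-.0605,.06],down()))"
```

```text
[[ 0.902  0.1    0.42 ]
 [ 0.09  -0.995  0.042]
 [ 0.422  0.    -0.906]]
t 0.3 at [ 0.1876 -0.5961  0.2311] w 0.997 F [-0.  -0.2  0.3] g 0.0
[0.941, -0.694, 0.005] [-0.0, 0.0, 0.065] rows 4.7
[0.502, -0.593, -0.0] [0.0, 0.0, 0.0] rows 3.1
[0.511, -0.509, 0.12] [0.0, 0.0, 0.0] rows 2.9
[0.0, -0.0, 0.56] [0.0, 0.0, 0.0] rows 2.2
```

apply_moves:
  motion:
    - [0.941, -0.694, 0.005, 0, 0, 0.065, 1]
    - [0.941, -0.694, 0.005, 0, 0, 0.065, 1]
    - [0.941, -0.694, 0.005, 0, 0, 0.065, 1]
    - [0.941, -0.694, 0.005, 0, 0, 0.065, 1]
    - [0.941, -0.694, 0.005, 0, 0, 0.065, 1]

```text
time_s: 0.92
tcp_pos: [0.3616, -0.3575, 0.2304]
eef_rot: [0.999, 0.052, 0.0, 0.0]
ft_force: [-0.3, -0.1, 0.0]
width: 1.004
gripper_force: 0.0
```

apply_moves:
  motion:
    - [0.502, -0.593, 0, 0, 0, 0, 1]
    - [0.502, -0.593, 0, 0, 0, 0, 1]
    - [0.502, -0.593, 0, 0, 0, 0, 1]
    - [0.502, -0.593, 0, 0, 0, 0, 1]

```text
time_s: 1.42
tcp_pos: [0.4721, -0.1953, 0.2303]
eef_rot: [0.999, 0.054, 0.001, -0.0]
ft_force: [-0.2, -1.3, -0.2]
width: 1.002
gripper_force: 0.0
```

apply_moves:
  motion:
    - [0.511, -0.509, 0.1, 0, 0, 0, 1]
    - [0.511, -0.509, 0.12, 0, 0, 0, 1]
    - [0.511, -0.509, 0.12, 0, 0, 0, 1]
    - [0.511, -0.509, 0.12, 0, 0, 0, 1]
    - [0.511, -0.509, 0.12, 0, 0, 0, 1]

```text
time_s: 2.05
tcp_pos: [0.584, -0.0618, 0.1998]
eef_rot: [0.999, 0.05, -0.0, 0.0]
ft_force: [-0.1, 0.5, 0.3]
width: 0.995
gripper_force: 0.0
```

```bash
python3 -c "
from h import *
plan(([.5845,-.0605,.06],down()))"
```

```text
t 2.05 at [ 0.584  -0.0618  0.1998] w 0.995 F [-0.1  0.5  0.3] g 0.0
[0.003, -0.005, 0.559] [0.0, 0.0, -0.0] rows 2.2
```

apply_moves:
  motion:
    - [0.003, -0.005, 0.2, 0, 0, 0, 1]
    - [0.003, -0.005, 0.4, 0, 0, 0, 1]
    - [0.003, -0.005, 0.559, 0, 0, 0, 1]
    - [0.003, -0.005, 0.559, 0, 0, 0, 1]
  newtons: 30

```text
time_s: 2.55
tcp_pos: [0.5824, -0.0614, 0.0581]
eef_rot: [0.999, 0.049, -0.003, 0.0]
ft_force: [-0.7, -0.2, -0.3]
width: 0.999
gripper_force: 0.0
```

apply_moves:
  motion:
    - [0, 0, 0, 0, 0, 0, 0]
    - [0, 0, 0, 0, 0, 0, -0.1]
    - [0, 0, 0, 0, 0, 0, -0.5]
    - [0, 0, 0, 0, 0, 0, -0.5]
    - [0, 0, 0, 0, 0, 0, -0.5]

```text
time_s: 3.18
tcp_pos: [0.5862, -0.0598, 0.0626]
eef_rot: [0.999, 0.05, 0.002, 0.001]
ft_force: [-1.3, -0.8, 8.3]
width: 0.538
gripper_force: 29.8
```

```bash
python3 -c "
from h import *
plan(([.584,-.0613,.16],down()),([.429,.012,.16],down()),([.429,.012,.042],down()))"
```

```text
t 3.17 at [ 0.5862 -0.0598  0.0626] w 0.538 F [-1.3 -0.8  8.3] g 29.8
[-0.008, 0.006, -0.39] [0.0, -0.001, 0.0] rows 1.6
[-0.588, -0.354, -0.0] [0.0, 0.0, 0.0] rows 2.7
[0.0, -0.0, 0.472] [0.0, 0.0, 0.0] rows 1.9
```

apply_moves:
  motion:
    - [0, 0, -0.1, 0, 0, 0, -0.5]
    - [0, 0, -0.3, 0, 0, 0, -0.5]
    - [0, 0, -0.4, 0, 0, 0, -0.5]
    - [0, 0, -0.4, 0, 0, 0, -0.5]

```text
time_s: 3.68
tcp_pos: [0.5863, -0.0593, 0.1633]
eef_rot: [0.999, 0.05, 0.003, 0.001]
ft_force: [-0.2, 1.3, -0.4]
width: 0.535
gripper_force: 31.1
```

apply_moves:
  motion:
    - [-0.15, -0.1, 0, 0, 0, 0, -0.5]
    - [-0.35, -0.22, 0, 0, 0, 0, -0.5]
    - [-0.588, -0.354, 0, 0, 0, 0, -0.5]
    - [-0.588, -0.354, 0, 0, 0, 0, -0.5]
    - [-0.588, -0.354, 0, 0, 0, 0, -0.5]

```text
time_s: 4.3
tcp_pos: [0.4298, 0.0137, 0.1603]
eef_rot: [0.999, 0.05, 0.0, 0.0]
ft_force: [0.6, -0.1, -0.7]
width: 0.534
gripper_force: 31.1
```

```bash
python3 -c "
from h import *
plan(([.429,.012,.045],down()))
a,b=[cam(n)['color'][150:330,y:y+160,::-1] for n,y in(('top',270),('side',270))]
cv2.imwrite('pics/p1.png',cv2.resize(np.hstack([a,b]),None,fx=2.5,fy=2.5,interpolation=cv2.INTER_CUBIC))"
```

```text
t 4.3 at [0.4298 0.0137 0.1603] w 0.534 F [ 0.6 -0.1 -0.7] g 31.1
[-0.004, 0.006, 0.461] [0.0, -0.0, 0.0] rows 1.8
```

View pics/p1.png

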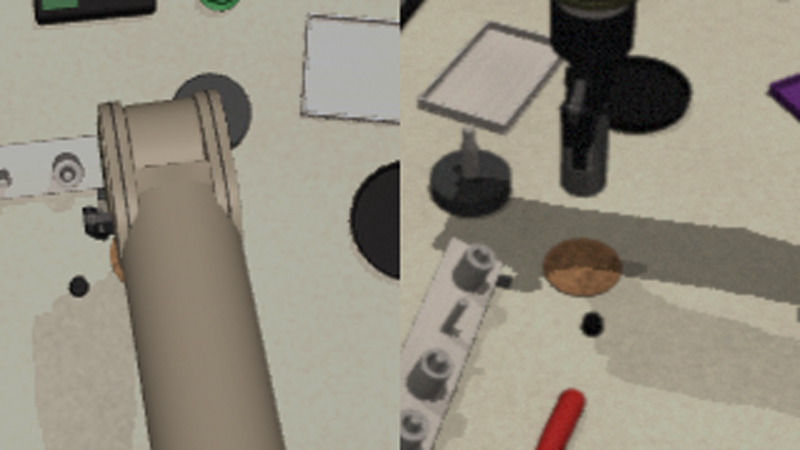

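Left: the arm hides most of the top view. Right: the cap hangs upright above the coaster (side crop 583,265) and the pin is bare at (468,160). I'll lower it and open only part way because the knob is close by.

apply_moves:
  motion:
    - [-0.004, 0.006, 0.2, 0, 0, 0, -0.5]
    - [-0.004, 0.006, 0.4, 0, 0, 0, -0.5]
    - [-0.004, 0.006, 0.45, 0, 0, 0, -0.5]
    - [-0.004, 0.006, 0.468, 0, 0, 0, -0.5]
    - [-0.004, 0.006, 0.468, 0, 0, 0, -0.5]

```text
time_s: 5.03
tcp_pos: [0.4301, 0.0124, 0.0444]
eef_rot: [0.999, 0.05, 0.001, 0.0]
ft_force: [-0.1, -0.2, -0.3]
width: 0.541
gripper_force: 31.3
```

apply_moves:
  motion:
    - [0, 0, 0, 0, 0, 0, 0.2]
    - [0, 0, 0, 0, 0, 0, 0.4]
    - [0, 0, 0, 0, 0, 0, 0.4]
    - [0, 0, 0, 0, 0, 0, 0.4]

```text
time_s: 5.52
tcp_pos: [0.429, 0.0124, 0.0435]
eef_rot: [0.999, 0.05, 0.0, 0.0]
ft_force: [0.3, -0.6, 0.4]
width: 0.701
gripper_force: 0.0
```

apply_moves:
  motion:
    - [0, 0, -0.1, 0, 0, 0, 0.4]
    - [0, 0, -0.3, 0, 0, 0, 0.4]
    - [0, 0, -0.54, 0, 0, 0, 0.4]
    - [0, 0, -0.54, 0, 0, 0, 0.4]

```text
time_s: 6.02
tcp_pos: [0.4313, 0.0126, 0.1826]
eef_rot: [0.999, 0.05, 0.004, 0.001]
ft_force: [-0.0, -0.0, -0.3]
width: 0.699
gripper_force: 0.0
```

```bash
python3 -c "
from h import *
plan()
T=down(.1,.4363); n=-T.as_matrix()[:,2]
foot=np.array([.5025,.3097,.036]); g=foot+.012*n
print(g,g+.08*n)
plan((g+.1*n,T),(g,T))"
```

```text
t 6.03 at [0.4313 0.0126 0.1826] w 0.699 F [-0.  -0.  -0.3] g 0.0
[0.49745427 0.30919374 0.04687586] [0.46381604 0.30581866 0.11938157]
t 6.03 at [0.4313 0.0126 0.1826] w 0.699 F [-0.  -0.  -0.3] g 0.0
[0.212, -1.154, 0.179] [0.001, 0.136, 0.0] rows 4.7
[0.0, 0.0, 0.4] [0.0, 0.0, 0.0] rows 1.6
```

apply_moves:
  motion:
    - [0.1, -0.25, 0, 0, 0.03, 0, 0.4]
    - [0.1, -0.45, 0, 0, 0.06, 0, 0.2]
    - [0.1, -0.6, 0, 0, 0.068, 0, 0.2]
    - [0.1, -0.6, 0, 0, 0.068, 0, 0.18]

```text
time_s: 6.52
tcp_pos: [0.4375, 0.1667, 0.1779]
eef_rot: [0.993, 0.053, 0.106, -0.005]
ft_force: [0.1, -0.7, 0.0]
width: 0.591
gripper_force: 0.0
```

```bash
python3 -c "
from h import *
T=down(.1,.4363); n=-T.as_matrix()[:,2]
g=np.array([.5025,.3097,.036])+.012*n
plan((g+.08*n,T),(g,T))"
```

```text
t 6.53 at [0.4375 0.1667 0.1779] w 0.591 F [ 0.1 -0.7  0. ] g 0.0
[0.11, -0.542, 0.263] [-0.0, 0.071, 0.002] rows 2.5
[0.0, -0.0, 0.32] [0.0, 0.0, 0.0] rows 1.3
```

apply_moves:
  motion:
    - [0.11, -0.3, 0.1, 0, 0.04, 0.001, 0.18]
    - [0.11, -0.542, 0.2, 0, 0.071, 0.002, 0.18]
    - [0.11, -0.542, 0.263, 0, 0.071, 0.002, 0.18]
    - [0.11, -0.542, 0.263, 0, 0.071, 0.002, 0.18]

```text
time_s: 7.02
tcp_pos: [0.4635, 0.2681, 0.1377]
eef_rot: [0.979, 0.044, 0.201, -0.009]
ft_force: [0.3, 0.0, -0.6]
width: 0.586
gripper_force: 0.0
```

```bash
python3 -c "
from h import *
T=down(.1,.4363); n=-T.as_matrix()[:,2]
g=np.array([.5025,.3097,.036])+.012*n
plan((g,T))
b=cam('side')['color'][220:400,200:420,::-1]
cv2.imwrite('pics/p2.png',cv2.resize(b,None,fx=3,fy=3,interpolation=cv2.INTER_CUBIC))"
```

```text
t 7.03 at [0.4635 0.2681 0.1377] w 0.586 F [ 0.3  0.  -0.6] g 0.0
[-0.005, -0.152, 0.393] [0.001, 0.01, -0.003] rows 1.7
```

View pics/p2.png

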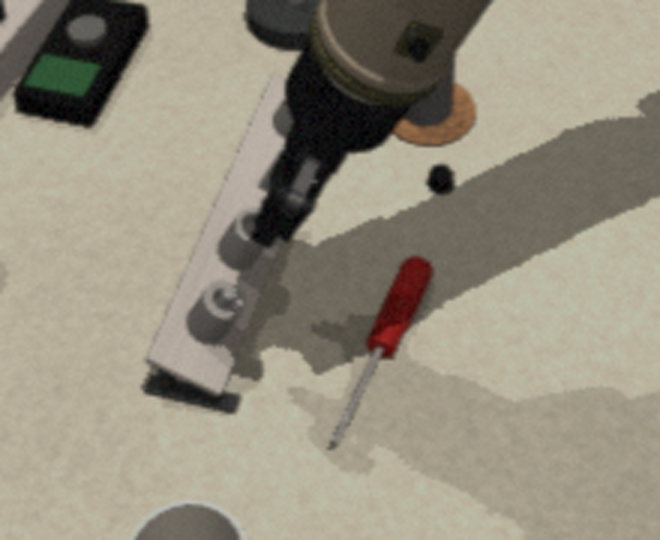

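The arm lags sideways: it is still over peg 2 (side crop 265,235), and sleeve 1 is at (215,305). I'll move on sideways at standoff, then check.

apply_moves:
  motion:
    - [-0.005, -0.152, 0.05, 0.001, 0.01, -0.003, 0.18]
    - [-0.005, -0.152, 0.07, 0.001, 0.01, -0.003, 0.18]
    - [-0.005, -0.152, 0.07, 0.001, 0.01, -0.003, 0.18]
    - [-0.005, -0.152, 0.07, 0.001, 0.01, -0.003, 0.18]

```text
time_s: 7.58
tcp_pos: [0.4672, 0.2959, 0.1246]
eef_rot: [0.976, 0.048, 0.211, -0.01]
ft_force: [0.1, -0.8, -1.0]
width: 0.588
gripper_force: 0.0
```

```bash
python3 -c "
from h import *
T=down(.1,.4363); n=-T.as_matrix()[:,2]
g=np.array([.5025,.3097,.036])+.012*n
plan((g,T))
print(sense()['joint_pos'].round(2))"
```

```text
t 7.58 at [0.4672 0.2959 0.1246] w 0.588 F [ 0.1 -0.8 -1. ] g 0.0
[-0.014, -0.041, 0.335] [0.0, 0.004, -0.001] rows 1.4
[-0.88  0.04  0.07  2.11  0.43  0.71 -2.58]
```

J7 sits at its limit (-2.58). I'll take the equivalent half-turned grasp by turning back about tool z.

apply_moves:
  motion:
    - [0, 0, -0.1, 0, 0, -0.06, 0.18]
    - [0, 0, -0.1, 0, 0, -0.12, 0.18]
    - [0, 0, -0.1, 0, 0, -0.18, 0.18]
    - [0, 0, -0.1, 0, 0, -0.24, 0.18]
    - [0, 0, -0.1, 0, 0, -0.25, 0.18]

```text
time_s: 8.2
tcp_pos: [0.4569, 0.295, 0.1476]
eef_rot: [0.884, 0.418, 0.199, 0.071]
ft_force: [0.3, -0.3, -0.1]
width: 0.591
gripper_force: 0.0
```

apply_moves:
  motion:
    - [0, 0, 0, 0, 0, -0.06, 0.18]
    - [0, 0, 0, 0, 0, -0.12, 0.18]
    - [0, 0, 0, 0, 0, -0.18, 0.18]
    - [0, 0, 0, 0, 0, -0.24, 0.18]
    - [0, 0, 0, 0, 0, -0.25, 0.18]

```text
time_s: 8.82
tcp_pos: [0.4567, 0.2955, 0.1478]
eef_rot: [0.657, 0.724, 0.157, 0.141]
ft_force: [-0.3, -0.6, -0.6]
width: 0.586
gripper_force: 0.0
```

apply_moves:
  motion:
    - [0, 0, 0, 0, 0, -0.06, 0.18]
    - [0, 0, 0, 0, 0, -0.12, 0.18]
    - [0, 0, 0, 0, 0, -0.18, 0.18]
    - [0, 0, 0, 0, 0, -0.24, 0.18]
    - [0, 0, 0, 0, 0, -0.25, 0.18]

```text
time_s: 9.45
tcp_pos: [0.4566, 0.2958, 0.1479]
eef_rot: [0.331, 0.92, 0.091, 0.19]
ft_force: [0.1, 0.8, 0.6]
width: 0.591
gripper_force: 0.0
```

apply_moves:
  motion:
    - [0, 0, 0, 0, 0, -0.06, 0.18]
    - [0, 0, 0, 0, 0, -0.12, 0.18]
    - [0, 0, 0, 0, 0, -0.18, 0.18]
    - [0, 0, 0, 0, 0, -0.24, 0.18]
    - [0, 0, 0, 0, 0, -0.25, 0.18]

```text
time_s: 10.07
tcp_pos: [0.4566, 0.296, 0.148]
eef_rot: [-0.046, 0.976, 0.012, 0.211]
ft_force: [0.2, -0.7, -0.1]
width: 0.589
gripper_force: 0.0
```

```bash
cat >> h.py <<'E'
def down(yaw=YAW,tilt=0):  # half-turned grasp
    return R.from_euler("z",yaw)*R.from_euler("y",-tilt)*R.from_euler("x",np.pi)*R.from_euler("z",np.pi)
T=down(.1,.4363); N=-T.as_matrix()[:,2]
E
python3 -c "
from h import *
g=np.array([.5025,.3097,.036])+.012*N
plan((g+.05*N,T),(g,T))
print(sense()['joint_pos'].round(2))"
```

```text
t 10.07 at [0.4566 0.296  0.148 ] w 0.589 F [ 0.2 -0.7 -0.1] g 0.0
[0.016, 0.036, 0.238] [0.0, -0.003, -0.002] rows 1.0
[0.0, -0.0, 0.2] [0.0, 0.0, 0.0] rows 0.8
[-0.9  -0.01  0.06  2.11  0.41  0.76  0.57]
```

apply_moves:
  motion:
    - [0.016, 0.036, 0.1, 0, -0.003, -0.002, 0.18]
    - [0.016, 0.036, 0.238, 0, -0.003, -0.002, 0.18]
    - [0.016, 0.036, 0.238, 0, -0.003, -0.002, 0.18]
    - [0.016, 0.036, 0.238, 0, -0.003, -0.002, 0.18]

```text
time_s: 10.58
tcp_pos: [0.4765, 0.3074, 0.093]
eef_rot: [-0.05, 0.975, 0.011, 0.216]
ft_force: [-1.5, -0.3, 0.7]
width: 0.587
gripper_force: 0.0
```

```bash
python3 -c "
from h import *
g=np.array([.5025,.3097,.036])+.012*N
plan((g,T))
b=cam('side')['color'][230:380,200:360,::-1]
a=cam('top')['color'][160:310,180:340,::-1]
cv2.imwrite('pics/p3.png',cv2.resize(np.hstack([b,a]),None,fx=2.5,fy=2.5,interpolation=cv2.INTER_CUBIC))"
```

```text
t 10.57 at [0.4765 0.3074 0.093 ] w 0.587 F [-1.5 -0.3  0.7] g 0.0
[0.002, -0.001, 0.203] [0.0, -0.0, 0.001] rows 0.8
```

View pics/p3.png

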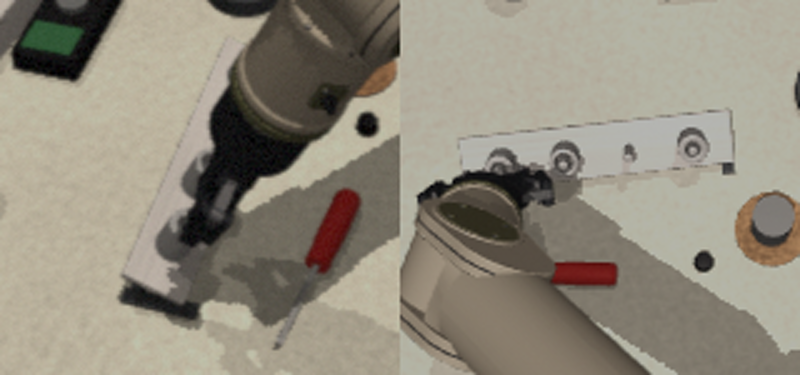

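Fingers are lined up over sleeve 1 (side crop 190,235), and the cap stands on the coaster (top crop 770,218). Next I'll advance and close.

apply_moves:
  motion:
    - [0.002, -0.001, 0.07, 0, 0, 0, 0.18]
    - [0.002, -0.001, 0.14, 0, 0, 0, 0.18]
    - [0.002, -0.001, 0.203, 0, 0, 0, 0.18]
    - [0.002, -0.001, 0.203, 0, 0, 0, 0.18]

```text
time_s: 11.18
tcp_pos: [0.4972, 0.3088, 0.0455]
eef_rot: [-0.051, 0.975, 0.01, 0.215]
ft_force: [-0.0, 0.2, 0.1]
width: 0.591
gripper_force: 0.0
```

apply_moves:
  motion:
    - [0, 0, 0, 0, 0, 0, 0]
    - [0, 0, 0, 0, 0, 0, -0.2]
    - [0, 0, 0, 0, 0, 0, -0.5]
    - [0, 0, 0, 0, 0, 0, -0.5]
    - [0, 0, 0, 0, 0, 0, -0.5]

```text
time_s: 11.8
tcp_pos: [0.4974, 0.3095, 0.0467]
eef_rot: [-0.051, 0.975, 0.011, 0.216]
ft_force: [-4.0, -1.6, 6.3]
width: 0.358
gripper_force: 29.6
```

```bash
python3 -c "
from h import *
plan()
s=sense(); print(R.from_quat(s['eef_rot']).inv().apply(s['tcp_pos']-np.array([.5025,.3097,.036])))"
```

```text
t 11.8 at [0.4974 0.3095 0.0467] w 0.358 F [-4.  -1.6  6.3] g 29.6
[ 0.00011837  0.00031392 -0.01189127]
```

apply_moves:
  motion:
    - [0, 0, -0.07, 0, 0, 0, -0.5]
    - [0, 0, -0.17, 0, 0, 0, -0.5]
    - [0, 0, -0.28, 0, 0, 0, -0.5]
    - [0, 0, -0.36, 0, 0, 0, -0.5]
    - [0, 0, -0.36, 0, 0, 0, -0.5]

```text
time_s: 12.42
tcp_pos: [0.4598, 0.3061, 0.1291]
eef_rot: [-0.052, 0.975, 0.012, 0.217]
ft_force: [0.4, 0.7, -0.5]
width: 0.356
gripper_force: 30.1
```

```bash
python3 -c "
from h import *
plan(([.46,.25,.19],down()),([.54,.03,.19],down()),([.5835,-.0600,.17],down()))"
```

```text
t 12.43 at [0.4598 0.3061 0.1291] w 0.356 F [ 0.4  0.7 -0.5] g 30.1
[-0.083, -0.223, -0.231] [0.001, 0.139, 0.002] rows 2.3
[-0.231, -0.908, 0.0] [0.0, 0.0, 0.0] rows 3.7
[-0.137, -0.376, 0.08] [0.0, 0.0, 0.0] rows 1.6
```

apply_moves:
  motion:
    - [-0.083, -0.223, -0.231, 0.001, 0.05, 0.001, -0.5]
    - [-0.083, -0.223, -0.231, 0.001, 0.1, 0.002, -0.5]
    - [-0.083, -0.223, -0.231, 0.001, 0.139, 0.002, -0.5]
    - [-0.083, -0.223, -0.231, 0.001, 0.139, 0.002, -0.5]

```text
time_s: 12.92
tcp_pos: [0.4615, 0.2484, 0.1873]
eef_rot: [-0.048, 0.999, -0.003, -0.001]
ft_force: [-0.7, 0.8, -0.9]
width: 0.356
gripper_force: 30.1
```

apply_moves:
  motion:
    - [-0.06, -0.22, 0, 0, 0, 0, -0.5]
    - [-0.12, -0.44, 0, 0, 0, 0, -0.5]
    - [-0.18, -0.66, 0, 0, 0, 0, -0.5]
    - [-0.231, -0.908, 0, 0, 0, 0, -0.5]
    - [-0.231, -0.908, 0, 0, 0, 0, -0.5]

```text
time_s: 13.55
tcp_pos: [0.5397, 0.0236, 0.1883]
eef_rot: [-0.045, 0.999, -0.003, -0.0]
ft_force: [0.2, 0.9, -0.8]
width: 0.357
gripper_force: 30.2
```

apply_moves:
  motion:
    - [-0.137, -0.2, 0.08, 0, 0, 0, -0.5]
    - [-0.137, -0.376, 0.08, 0, 0, 0, -0.5]
    - [-0.137, -0.376, 0.08, 0, 0, 0, -0.5]
    - [-0.137, -0.376, 0.08, 0, 0, 0, -0.5]

```text
time_s: 14.05
tcp_pos: [0.5824, -0.0596, 0.1687]
eef_rot: [-0.05, 0.999, -0.002, -0.001]
ft_force: [0.8, 0.8, -0.9]
width: 0.354
gripper_force: 30.2
```

```bash
python3 -c "
from h import *
plan(([.5835,-.06,.13],down()))
print(sense()['joint_pos'].round(2))
S=cam('side');C=cam('top')
np.savez('v1.npz',s=S['color'],c=C['color'])
b=S['color'][140:240,250:350,::-1]
a=C['color'][140:240,305:405,::-1]
cv2.imwrite('pics/p4.png',cv2.resize(np.hstack([b,a]),None,fx=4,fy=4,interpolation=cv2.INTER_CUBIC))"
```

```text
t 14.05 at [ 0.5824 -0.0596  0.1687] w 0.354 F [ 0.8  0.8 -0.9] g 30.2
[-0.004, -0.001, 0.155] [-0.001, -0.001, -0.0] rows 0.6
[-0.34  0.3   0.44  1.67 -0.13  1.2   1.8 ]
```

View pics/p4.png

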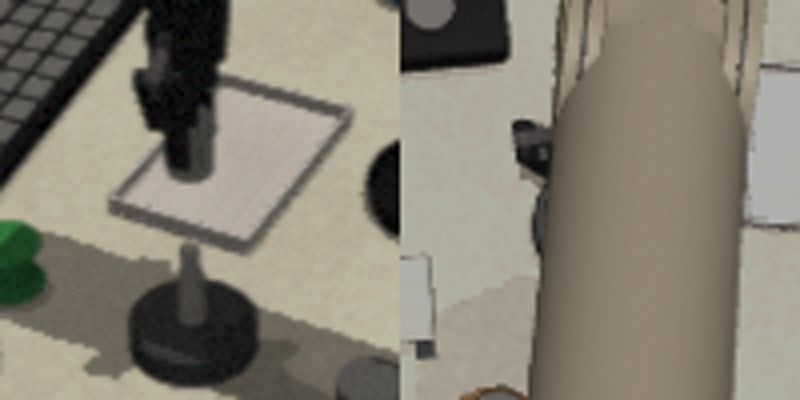

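Left: the sleeve hangs at (189,170), directly above the pin tip (190,247). Right: the arm covers the gauge in the top view. I'll measure edges at subpixel level in the side view.

```bash
python3 -c "
from h import *
S=cam('side'); g=cv2.cvtColor(S['color'],cv2.COLOR_RGB2GRAY).astype(int)
for r in (176,178,180,182,202,204,206,208,212,214): print(r,g[r,286:312])
p=sense()['tcp_pos']
print('sleeve bottom',proj(S,[p[0],p[1],p[2]-.012]),'mid',proj(S,[p[0],p[1],p[2]]))
for x,y in((.5845,-.0605),): print(proj(S,[[x,y,.089],[x,y,.075],[x,y,.069],[x,y,.05],[x,y,.025]]))
E=1e-3
print('dpx/mm',proj(S,[.5855,-.0605,.089])-proj(S,[.5845,-.0605,.089]),proj(S,[.5845,-.0595,.089])-proj(S,[.5845,-.0605,.089]))
"
```

```text
176 [179 173 160 123  77  39  14   9  10  16  24  49  55  53  61  63  83 132
 168 175 171 172 170 170 170 171]
178 [168 137  99 105 109  52  22  13  16  12  23  48  60  55  65  63  86 132
 165 174 170 172 173 171 171 171]
180 [103 102 126 157 149  70  18  18  21   0  12  42  60  56  60  61  75 120
 167 171 172 173 171 171 169 171]
182 [105 140 168 173 160 117  68  53  44  38  41  57  62  61  64  66  84 134
 169 172 176 174 172 172 172 173]
202 [175 173 173 176 174 173 175 171 152  87  85  85  82 102 152 169 169 168
 161 135 100  95  85  89  86  97]
204 [131 164 165 165 165 166 167 173 153  95  70  70  67  98 147 174 173 174
 177 175 174 172 169 165 160 160]
206 [103 105 107 105 104 107 125 166 152  93  64  69  69  88 134 171 177 175
 176 174 174 175 174 177 175 172]
208 [104 103 107 105 103 104 107 112 106  69  67  70  69  66  88 137 167 174
 175 173 177 180 179 176 171 176]
212 [ 93  68  48  40  35  34  32  38  46  62  63  62  67  62  58  44  32  32
  32  34  37  46  69 101 142 168]
214 [35 28 32 34 29 33 32 35 48 57 65 67 65 67 54 44 34 30 33 33 31 30 30 32
 43 72]
sleeve bottom [[296.68241953 182.12587975]] mid [[296.50587058 178.35374143]]
[[297.25052531 202.26827046]
 [297.44122273 206.28108449]
 [297.52205433 207.98201047]
 [297.77454998 213.29523422]
 [298.09895784 220.12169484]]
dpx/mm [[-0.34218825 -0.0815784 ]] [[-0.14241874  0.21985927]]
```

```bash
python3 - <<'E'
from h import *
from scipy.ndimage import map_coordinates
from scipy.optimize import minimize
a=np.linspace(0,2*np.pi,120); ring=np.c_[np.cos(a),np.sin(a),0*a]
for n,dev in(("top",0),("side",0)):
    c=cam(n); im=cv2.imread(f"pics/{n}0.png",0).astype(float); g=cv2.GaussianBlur(im,(0,0),.6)
    def edge(x0,z,rad,sel):
        # per-angle edge radius from the radial profile, then circle fit
        pts=[]
        for k in range(0,120,3):
            rr=np.arange(rad-.006,rad+.0061,.0005); P=ring[k]*rr[:,None]+[x0[0],x0[1],z]
            uv=proj(c,P); v=map_coordinates(g,[uv[:,1],uv[:,0]],order=1)
            if v[-1]-v[0]>60: pts.append(P[np.argmin(abs(v-(v[-1]+v[0])/2))][:2])
        pts=np.array(pts)
        from scipy.optimize import least_squares
        q=least_squares(lambda p:np.hypot(*(pts-p[:2]).T)-p[2],[*x0,rad],loss="soft_l1",f_scale=.0005)
        print(n,z,len(pts),q.x.round(4),np.abs(q.fun).mean().round(5))
    edge((.585,-.061),.025,.046,0); edge((.429,.012),.005,.042,0)
E
```

```text
top 0.025 35 [ 0.5834 -0.061   0.0473] 0.00081
top 0.005 3 [0.4293 0.0116 0.042 ] 0.0
side 0.025 20 [ 0.5853 -0.0607  0.0461] 0.00066
side 0.005 32 [0.4286 0.0132 0.0426] 0.00048
```

```bash
python3 -c "
from h import *
plan(([.585,-.061,.106],down()))"
```

```text
t 14.3 at [ 0.5829 -0.0599  0.1696] w 0.354 F [ 0.  -0.  -0.3] g 30.2
[-0.008, -0.005, 0.255] [-0.001, -0.0, 0.0] rows 1.0
```

apply_moves:
  motion:
    - [-0.008, -0.005, 0.1, 0, 0, 0, -0.5]
    - [-0.008, -0.005, 0.2, 0, 0, 0, -0.5]
    - [-0.008, -0.005, 0.255, 0, 0, 0, -0.5]
    - [-0.008, -0.005, 0.255, 0, 0, 0, -0.5]
    - [-0.008, -0.005, 0.255, 0, 0, 0, -0.5]

```text
time_s: 14.92
tcp_pos: [0.5856, -0.0624, 0.1069]
eef_rot: [-0.049, 0.999, -0.002, 0.0]
ft_force: [0.0, -0.5, -0.7]
width: 0.356
gripper_force: 30.2
```

```bash
cat > al.py <<'E'
from h import *
# side-view column check: sleeve rows vs pin rows
S=cam('side'); g=cv2.cvtColor(S['color'],cv2.COLOR_RGB2GRAY).astype(int)
p=sense()['tcp_pos']
plan(([.585,-.061,.084],down()))
print('sleeve bottom proj',proj(S,[p[0],p[1],p[2]-.012]))
for r in range(188,212,2): print(r,g[r,286:312])
E
python3 al.py
```

```text
t 14.97 at [ 0.5857 -0.0624  0.107 ] w 0.357 F [ 0.7  0.4 -0.9] g 30.2
[0.002, 0.006, 0.092] [-0.001, 0.0, -0.0] rows 0.4
sleeve bottom proj [[297.03658958 200.02633607]]
188 [ 93  33  11  11  15  10   5  12  16  17  17   9  12  27  58  63  65  91
 149 174 174 173 175 175 174 173]
190 [149  57  16  20  21  17  19  12  15   9  15  15  25  39  65  66  62  89
 149 171 177 176 175 175 174 171]
192 [115 129 128 125 103  48  17   8  14  11   9  39  60  59  64  65  70 116
 167 178 175 176 174 176 172 173]
194 [ 83  84  83  82  80  64  19  10   9   7  14  35  61  58  53  60  77 125
 172 176 175 172 174 175 178 175]
196 [128 106 105  88  81  64  22   9  13  12  17  34  59  55  49  64  74 120
 171 175 172 172 178 176 173 173]
198 [179 179 177 172 156 108  42  18  16  20  22  38  63  60  55  59  62  76
  96 102 123 150 168 167 172 177]
200 [177 177 177 175 170 150  81  47  33  33  31  45  62  67  64  63  63  77
  80  78  78  80  83  82  90  92]
202 [174 174 177 174 177 174 156 117  88  69  66  69  63  66  82 110 149 167
 163 137 103  95  89  88  85  99]
204 [172 171 168 168 169 172 176 174 158  94  72  69  71  98 146 176 178 175
 176 173 173 174 171 165 162 163]
206 [132 150 111 105 105 112 114 111 104  82  68  71  67  85 133 173 177 176
 177 176 175 174 178 174 175 175]
208 [103 105 104 102 102 102 104  99  78  63  66  66  68  61  83 135 167 173
 174 174 177 180 180 177 175 176]
210 [104 103 101  99  90  69  66  58  55  65  66  68  67  67  60  54  61  73
  87 107 147 165 173 175 174 175]
```

apply_moves:
  motion:
    - [0.001, 0.004, 0.02, 0, 0, 0, -0.5]
    - [0.001, 0.005, 0.03, 0, 0, 0, -0.5]
    - [0.001, 0.005, 0.04, 0, 0, 0, -0.5]
    - [0.001, 0.005, 0.05, 0, 0, 0, -0.5]
    - [0.001, 0.005, 0.05, 0, 0, 0, -0.5]

```text
time_s: 15.6
tcp_pos: [0.5857, -0.062, 0.0937]
eef_rot: [-0.049, 0.999, -0.002, 0.001]
ft_force: [5.3, -3.4, -0.9]
width: 0.354
gripper_force: 30.4
```

apply_moves:
  motion:
    - [0, 0, 0.01, 0, 0, 0, -0.5]
    - [0, 0, 0.025, 0, 0, 0, -0.5]
    - [0, 0, 0.04, 0, 0, 0, -0.5]
    - [0, 0, 0.04, 0, 0, 0, -0.5]

```text
time_s: 16.1
tcp_pos: [0.5859, -0.0622, 0.0837]
eef_rot: [-0.049, 0.999, -0.002, 0.001]
ft_force: [5.7, -3.7, -1.7]
width: 0.358
gripper_force: 30.3
```

```bash
python3 -c "
from h import *
plan(([.585,-.061,.084],down()))
b=cam('side')['color'][160:240,250:350,::-1]
cv2.imwrite('pics/p5.png',cv2.resize(b,None,fx=5,fy=5,interpolation=cv2.INTER_CUBIC))"
```

```text
t 16.1 at [ 0.5859 -0.0622  0.0837] w 0.358 F [ 5.7 -3.7 -1.7] g 30.3
[0.003, 0.005, -0.001] [-0.001, 0.0, -0.001] rows 0.0
```

View pics/p5.png

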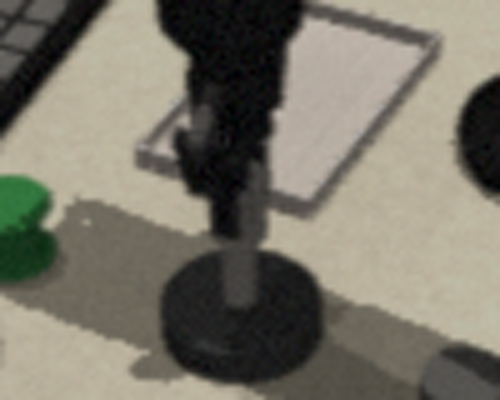

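The sleeve is over the pilot and touches it lightly, with a side force of (+5.7, -3.7). I'll move along that force to relieve it.

apply_moves:
  motion:
    - [-0.004, -0.004, 0, 0, 0, 0, -0.5]
    - [-0.006, -0.006, 0, 0, 0, 0, -0.5]
    - [-0.006, -0.006, 0, 0, 0, 0, -0.5]

```text
time_s: 16.52
tcp_pos: [0.5859, -0.0624, 0.0831]
eef_rot: [-0.049, 0.999, -0.001, -0.001]
ft_force: [1.4, -1.4, -0.3]
width: 0.355
gripper_force: 30.4
```

apply_moves:
  motion:
    - [-0.004, -0.004, 0, 0, 0, 0, -0.5]
    - [-0.006, -0.006, 0, 0, 0, 0, -0.5]
    - [-0.006, -0.006, 0, 0, 0, 0, -0.5]

```text
time_s: 16.9
tcp_pos: [0.5877, -0.0639, 0.0832]
eef_rot: [-0.049, 0.999, -0.001, -0.001]
ft_force: [-0.0, -0.2, -0.4]
width: 0.355
gripper_force: 30.3
```

```bash
python3 -c "
from h import *
plan()"
```

```text
t 16.9 at [ 0.5877 -0.0639  0.0832] w 0.355 F [-0.  -0.2 -0.4] g 30.3
```

apply_moves:
  motion:
    - [0, 0, 0, 0, 0, 0, 0]
    - [0, 0, 0, 0, 0, 0, 0.1]
    - [0, 0, 0, 0, 0, 0, 0.18]
    - [0, 0, 0, 0, 0, 0, 0.18]
    - [0, 0, 0, 0, 0, 0, 0.18]

```text
time_s: 17.52
tcp_pos: [0.5879, -0.0639, 0.0834]
eef_rot: [-0.049, 0.999, -0.002, -0.001]
ft_force: [0.0, 0.4, -0.7]
width: 0.585
gripper_force: 0.0
```

```bash
python3 -c "
from h import *
plan()
b=cam('side')['color'][160:240,250:350,::-1]
cv2.imwrite('pics/p6.png',cv2.resize(b,None,fx=5,fy=5,interpolation=cv2.INTER_CUBIC))"
```

```text
t 17.52 at [ 0.5879 -0.0639  0.0834] w 0.585 F [ 0.   0.4 -0.7] g 0.0
```

View pics/p6.png

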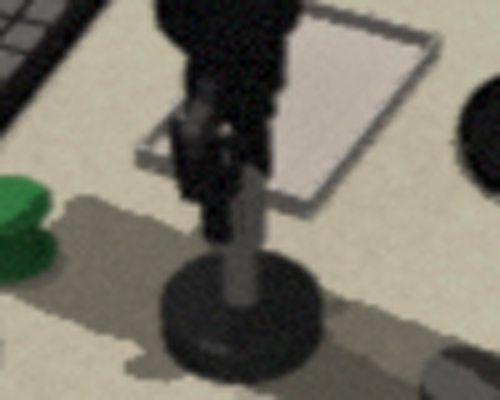

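The sleeve stayed up on the pilot, with its lower edge at crop (245,250), i.e. at the step. To rule out a snag, I'll regrip it, press lightly and read the force.

apply_moves:
  motion:
    - [0, 0, 0, 0, 0, 0, 0]
    - [0, 0, 0, 0, 0, 0, -0.2]
    - [0, 0, 0, 0, 0, 0, -0.5]
    - [0, 0, 0, 0, 0, 0, -0.5]
    - [0, 0, 0, 0, 0, 0, -0.5]
  newtons: 20

```text
time_s: 18.2
tcp_pos: [0.5879, -0.0638, 0.0835]
eef_rot: [-0.049, 0.999, -0.001, -0.001]
ft_force: [-0.8, 0.5, 2.2]
width: 0.352
gripper_force: 22.7
```

apply_moves:
  motion:
    - [0, 0.004, 0, 0, 0, 0, -0.5]
    - [0, 0.004, 0, 0, 0, 0, -0.5]
    - [0, 0.004, 0, 0, 0, 0, -0.5]

```text
time_s: 18.58
tcp_pos: [0.5879, -0.0636, 0.0835]
eef_rot: [-0.049, 0.999, -0.002, -0.0]
ft_force: [0.4, -3.3, 1.2]
width: 0.353
gripper_force: 22.4
```

apply_moves:
  motion:
    - [0, 0, 0.008, 0, 0, 0, -0.5]
    - [0, 0, 0.008, 0, 0, 0, -0.5]
    - [0, 0, 0.008, 0, 0, 0, -0.5]

```text
time_s: 18.95
tcp_pos: [0.5885, -0.0632, 0.0828]
eef_rot: [-0.049, 0.999, -0.001, 0.0]
ft_force: [-4.3, -2.1, 13.8]
width: 0.356
gripper_force: 23.1
```

On closing, the side force vanishes at y = -0.0638, so the pin is at y ≈ -0.0637. A 2 mm press gives 14 N up, so the sleeve is on the step: 17 mm bore, reject, into the dish. Next I'll locate the containers.

```bash
cat > loc.py <<'E'
from h import *
def loc():
    for n in ("top","side"):
        c=cam(n); im=c["color"]; hsv=cv2.cvtColor(im,cv2.COLOR_RGB2HSV)
        box=(395,200,480,275) if n=="top" else (330,165,400,210)
        x0,y0,x1,y1=box; m=np.zeros(im.shape[:2],np.uint8); m[y0:y1,x0:x1]=(hsv[y0:y1,x0:x1,2]<75)
        k=max(cv2.findContours(m,0,1)[0],key=cv2.contourArea); e=cv2.fitEllipse(cv2.convexHull(k))
        print(n,"dish",back(c,e[0],.012).round(4),"axes px",np.round(e[1],1))
        if n=="top":
            g=cv2.cvtColor(im,cv2.COLOR_RGB2HSV); x0,y0,x1,y1=(370,140,480,220)
            mm=np.zeros(im.shape[:2],np.uint8); mm[y0:y1,x0:x1]=((hsv[y0:y1,x0:x1,1]<25)&(hsv[y0:y1,x0:x1,2]>150))
            mm=cv2.morphologyEx(mm,cv2.MORPH_OPEN,np.ones((3,3)))
            k=max(cv2.findContours(mm,0,1)[0],key=cv2.contourArea); r=cv2.minAreaRect(k)
            b=[back(c,q,.012)[:2].round(3) for q in cv2.boxPoints(r)]
            print("tray",back(c,r[0],.012).round(4),"sizes",np.linalg.norm(b[0]-b[1]).round(3),np.linalg.norm(b[1]-b[2]).round(3),"corners",b)
loc()
E
python3 loc.py; python3 -c "
from h import *
plan(([.5875,-.0637,.15],down()),([.50,-.2,.15],down()),([.49,-.283,.12],down()))"
```

```text
top dish [ 0.4625 -0.2861  0.012 ] axes px [47.4 49.8]
tray [ 0.6349 -0.2635  0.012 ] sizes 0.112 0.186 corners [array([ 0.588, -0.165]), array([ 0.699, -0.178]), array([ 0.682, -0.363]), array([ 0.571, -0.348])]
side dish [ 0.4614 -0.2847  0.012 ] axes px [31.1 44.6]
t 19.05 at [ 0.5885 -0.0633  0.0828] w 0.356 F [-3.4 -2.4 13.1] g 23.1
[0.004, -0.002, -0.269] [-0.001, 0.0, -0.001] rows 1.1
[0.403, -0.508, 0.0] [0.0, 0.0, 0.0] rows 2.6
[0.073, -0.326, 0.12] [0.0, 0.0, 0.0] rows 1.4
```

apply_moves:
  motion:
    - [0.004, -0.002, -0.08, 0, 0, 0, -0.5]
    - [0.004, -0.002, -0.18, 0, 0, 0, -0.5]
    - [0.004, -0.002, -0.269, 0, 0, 0, -0.5]
    - [0.004, -0.002, -0.269, 0, 0, 0, -0.5]
  newtons: 30

```text
time_s: 19.55
tcp_pos: [0.5879, -0.063, 0.1507]
eef_rot: [-0.049, 0.999, -0.001, 0.001]
ft_force: [0.4, -0.2, -1.8]
width: 0.355
gripper_force: 30.5
```

apply_moves:
  motion:
    - [0.15, -0.18, 0, 0, 0, 0, -0.5]
    - [0.3, -0.36, 0, 0, 0, 0, -0.5]
    - [0.403, -0.508, 0, 0, 0, 0, -0.5]
    - [0.403, -0.508, 0, 0, 0, 0, -0.5]

```text
time_s: 20.05
tcp_pos: [0.4966, -0.2029, 0.1487]
eef_rot: [-0.046, 0.999, -0.002, -0.001]
ft_force: [1.5, 0.5, -1.2]
width: 0.353
gripper_force: 30.5
```

apply_moves:
  motion:
    - [0.073, -0.2, 0.1, 0, 0, 0, -0.5]
    - [0.073, -0.326, 0.12, 0, 0, 0, -0.5]
    - [0.073, -0.326, 0.12, 0, 0, 0, -0.5]
    - [0.073, -0.326, 0.12, 0, 0, 0, -0.5]

```text
time_s: 20.55
tcp_pos: [0.4894, -0.281, 0.1189]
eef_rot: [-0.05, 0.999, -0.001, -0.001]
ft_force: [-0.3, 0.6, -0.8]
width: 0.35
gripper_force: 30.5
```

```bash
python3 -c "
from h import *
plan(([.492,-.284,.0235],down()))
print(sense()['joint_pos'].round(2))
b=cam('side')['color'][110:230,290:410,::-1]
cv2.imwrite('pics/p7.png',cv2.resize(b,None,fx=4,fy=4,interpolation=cv2.INTER_CUBIC))"
```

```text
t 20.55 at [ 0.4894 -0.281   0.1189] w 0.35 F [-0.3  0.6 -0.8] g 30.5
[-0.01, -0.012, 0.382] [-0.001, -0.001, -0.0] rows 1.5
[-0.03  0.32  0.56  1.79 -0.19  1.09  2.26]
```

View pics/p7.png

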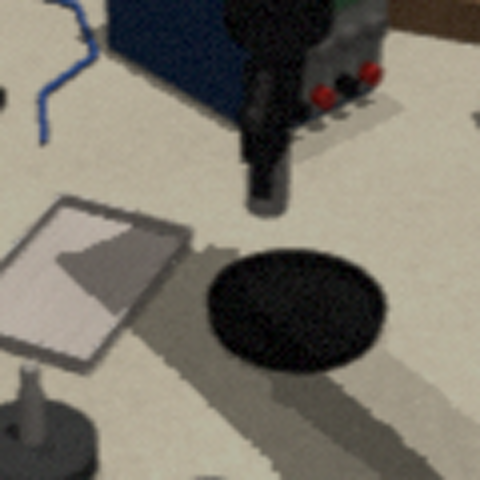

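The sleeve hangs over the dish (crop 268,205; dish at 297,310). Lowering and releasing.

apply_moves:
  motion:
    - [-0.01, -0.012, 0.12, 0, 0, 0, -0.5]
    - [-0.01, -0.012, 0.25, 0, 0, 0, -0.5]
    - [-0.01, -0.012, 0.35, 0, 0, 0, -0.5]
    - [-0.01, -0.012, 0.38, 0, 0, 0, -0.5]
    - [-0.01, -0.012, 0.38, 0, 0, 0, -0.5]

```text
time_s: 21.22
tcp_pos: [0.492, -0.285, 0.0247]
eef_rot: [-0.05, 0.999, -0.001, -0.001]
ft_force: [-0.3, 0.0, -0.9]
width: 0.359
gripper_force: 30.5
```

apply_moves:
  motion:
    - [0, 0, 0, 0, 0, 0, 0]
    - [0, 0, 0, 0, 0, 0, 0.1]
    - [0, 0, 0, 0, 0, 0, 0.18]
    - [0, 0, 0, 0, 0, 0, 0.18]

```text
time_s: 21.72
tcp_pos: [0.4917, -0.2857, 0.0246]
eef_rot: [-0.049, 0.999, -0.002, -0.001]
ft_force: [0.0, -1.2, 0.3]
width: 0.585
gripper_force: 0.0
```

apply_moves:
  motion:
    - [0, 0, -0.1, 0, 0, 0, 0.18]
    - [0, 0, -0.3, 0, 0, 0, 0.18]
    - [0, 0, -0.5, 0, 0, 0, 0.18]
    - [0, 0, -0.5, 0, 0, 0, 0.18]

```text
time_s: 22.22
tcp_pos: [0.4937, -0.2865, 0.1534]
eef_rot: [-0.049, 0.999, -0.003, 0.003]
ft_force: [-0.3, 0.3, 0.1]
width: 0.592
gripper_force: 0.0
```

```bash
python3 -c "
from h import *
g=np.array([.5096,.2400,.036])+.012*N
plan(([.50,-.06,.17],down()),([.46,.15,.17],down()),(g+.08*N,T),(g+.05*N,T))"
```

```text
t 22.23 at [ 0.4937 -0.2865  0.1534] w 0.592 F [-0.3  0.3  0.1] g 0.0
[-0.114, 0.899, -0.071] [-0.002, 0.002, -0.001] rows 3.6
[0.075, 0.852, -0.0] [0.0, 0.0, 0.0] rows 3.4
[-0.078, 0.338, 0.202] [0.0, -0.139, 0.0] rows 2.3
[-0.0, 0.0, 0.12] [0.0, 0.0, 0.0] rows 0.5
```

apply_moves:
  motion:
    - [-0.114, 0.22, -0.071, 0, 0, 0, 0.18]
    - [-0.114, 0.45, -0.071, 0, 0, 0, 0.18]
    - [-0.114, 0.68, -0.071, 0, 0, 0, 0.18]
    - [-0.114, 0.899, -0.071, 0, 0, 0, 0.18]

```text
time_s: 22.72
tcp_pos: [0.4973, -0.0566, 0.1656]
eef_rot: [-0.049, 0.999, -0.001, -0.001]
ft_force: [0.7, -0.2, -0.4]
width: 0.587
gripper_force: 0.0
```

apply_moves:
  motion:
    - [0.075, 0.22, 0, 0, 0, 0, 0.18]
    - [0.075, 0.45, 0, 0, 0, 0, 0.18]
    - [0.075, 0.68, 0, 0, 0, 0, 0.18]
    - [0.075, 0.852, 0, 0, 0, 0, 0.18]
    - [0.075, 0.852, 0, 0, 0, 0, 0.18]

```text
time_s: 23.35
tcp_pos: [0.4572, 0.1547, 0.1648]
eef_rot: [-0.052, 0.999, -0.001, -0.001]
ft_force: [0.0, -0.5, -0.5]
width: 0.588
gripper_force: 0.0
```

apply_moves:
  motion:
    - [-0.078, 0.2, 0.1, 0, -0.05, 0, 0.18]
    - [-0.078, 0.338, 0.18, 0, -0.1, 0, 0.18]
    - [-0.078, 0.338, 0.202, 0, -0.139, 0, 0.18]
    - [-0.078, 0.338, 0.202, 0, -0.139, 0, 0.18]
    - [-0.078, 0.338, 0.202, 0, -0.139, 0, 0.18]

```text
time_s: 23.98
tcp_pos: [0.4704, 0.2365, 0.1155]
eef_rot: [-0.048, 0.975, 0.009, 0.215]
ft_force: [0.3, 0.4, 0.2]
width: 0.589
gripper_force: 0.0
```

```bash
python3 -c "
from h import *
g=np.array([.5096,.2400,.036])+.012*N
plan((g+.05*N,T),(g,T))"
```

```text
t 23.98 at [0.4704 0.2365 0.1155] w 0.589 F [0.3 0.4 0.2] g 0.0
[-0.009, -0.001, 0.107] [-0.001, -0.001, -0.001] rows 0.4
[0.0, -0.0, 0.2] [0.0, 0.0, 0.0] rows 0.8
```

apply_moves:
  motion:
    - [-0.009, -0.005, 0.107, 0, 0, 0, 0.18]
    - [-0.009, -0.005, 0.17, 0, 0, 0, 0.18]
    - [-0.009, -0.005, 0.24, 0, 0, 0, 0.18]
    - [-0.009, -0.005, 0.307, 0, 0, 0, 0.18]
    - [-0.009, -0.005, 0.307, 0, 0, 0, 0.18]

```text
time_s: 24.6
tcp_pos: [0.5051, 0.2379, 0.046]
eef_rot: [-0.047, 0.975, 0.008, 0.215]
ft_force: [-1.1, 0.1, -0.7]
width: 0.59
gripper_force: 0.0
```

apply_moves:
  motion:
    - [0, 0, 0, 0, 0, 0, 0]
    - [0, 0, 0, 0, 0, 0, -0.2]
    - [0, 0, 0, 0, 0, 0, -0.5]
    - [0, 0, 0, 0, 0, 0, -0.5]
    - [0, 0, 0, 0, 0, 0, -0.5]

```text
time_s: 25.22
tcp_pos: [0.5042, 0.2393, 0.0473]
eef_rot: [-0.048, 0.975, 0.009, 0.216]
ft_force: [-2.5, -1.3, 6.3]
width: 0.358
gripper_force: 30.8
```

apply_moves:
  motion:
    - [0, 0, -0.07, 0, 0, 0, -0.5]
    - [0, 0, -0.17, 0, 0, 0, -0.5]
    - [0, 0, -0.28, 0, 0, 0, -0.5]
    - [0, 0, -0.36, 0, 0, 0, -0.5]
    - [0, 0, -0.36, 0, 0, 0, -0.5]

```text
time_s: 25.85
tcp_pos: [0.4664, 0.2364, 0.1295]
eef_rot: [-0.048, 0.975, 0.01, 0.217]
ft_force: [0.4, 0.2, -1.1]
width: 0.353
gripper_force: 30.0
```

```bash
python3 -c "
from h import *
plan(([.47,.20,.19],down()),([.55,.0,.19],down()),([.5868,-.0637,.15],down()))"
```

```text
t 25.85 at [0.4664 0.2364 0.1295] w 0.353 F [ 0.4  0.2 -1.1] g 30.0
[-0.102, -0.147, -0.219] [-0.0, 0.139, -0.0] rows 2.3
[-0.239, -0.828, 0.0] [0.0, 0.0, 0.0] rows 3.4
[-0.121, -0.268, 0.16] [0.0, 0.0, 0.0] rows 1.3
```

apply_moves:
  motion:
    - [-0.102, -0.147, -0.219, 0, 0.05, 0, -0.5]
    - [-0.102, -0.147, -0.219, 0, 0.1, 0, -0.5]
    - [-0.102, -0.147, -0.219, 0, 0.139, 0, -0.5]
    - [-0.102, -0.147, -0.219, 0, 0.139, 0, -0.5]

```text
time_s: 26.35
tcp_pos: [0.4711, 0.1986, 0.187]
eef_rot: [-0.048, 0.999, -0.003, -0.001]
ft_force: [0.6, -0.6, -1.0]
width: 0.358
gripper_force: 30.0
```

apply_moves:
  motion:
    - [-0.06, -0.21, 0, 0, 0, 0, -0.5]
    - [-0.12, -0.42, 0, 0, 0, 0, -0.5]
    - [-0.18, -0.63, 0, 0, 0, 0, -0.5]
    - [-0.239, -0.828, 0, 0, 0, 0, -0.5]
    - [-0.239, -0.828, 0, 0, 0, 0, -0.5]

```text
time_s: 26.98
tcp_pos: [0.5495, -0.0055, 0.1881]
eef_rot: [-0.046, 0.999, -0.003, -0.0]
ft_force: [-0.2, 1.0, -0.8]
width: 0.355
gripper_force: 30.1
```

apply_moves:
  motion:
    - [-0.121, -0.2, 0.1, 0, 0, 0, -0.5]
    - [-0.121, -0.268, 0.16, 0, 0, 0, -0.5]
    - [-0.121, -0.268, 0.16, 0, 0, 0, -0.5]
    - [-0.121, -0.268, 0.16, 0, 0, 0, -0.5]
    - [-0.121, -0.268, 0.16, 0, 0, 0, -0.5]

```text
time_s: 27.6
tcp_pos: [0.5864, -0.063, 0.15]
eef_rot: [-0.05, 0.999, -0.001, 0.0]
ft_force: [0.3, 0.7, -0.7]
width: 0.354
gripper_force: 30.1
```

```bash
sed -i 's/.585,-.061,.084/.5868,-.0637,.106/; s/188,212,2/182,208,2/' al.py; python3 al.py
```

```text
t 27.65 at [ 0.5864 -0.0633  0.1499] w 0.351 F [ 0.3  0.5 -0.3] g 30.1
[-0.001, -0.001, 0.176] [-0.001, -0.0, 0.0] rows 0.7
sleeve bottom proj [[296.2829301 186.9788039]]
182 [107 138 170 161 109  37  11  11  15  14  22  51  56  53  58  67 107 167
 173 175 174 170 172 173 171 171]
184 [162 177 174 162 112  45  13  13   6  17  27  50  60  60  62  67 114 172
 177 174 173 171 173 171 172 170]
186 [175 176 176 174 149  62  24  15  24  19  28  55  59  63  59  68 113 169
 172 172 175 173 171 174 174 173]
188 [179 179 179 177 162 117  74  63  65  62  63  65  68  64  64  91 140 171
 175 172 173 174 175 173 175 173]
190 [177 173 178 177 178 175 165 139 111 100  93  99 112 139 166 170 175 177
 173 174 174 174 173 174 172 172]
192 [117 145 172 174 173 176 176 178 179 178 180 182 177 176 175 175 178 173
 175 175 177 176 173 172 171 174]
194 [ 81  82  80  77  86  94 103 126 151 167 170 174 175 175 173 171 173 175
 178 176 174 172 172 173 172 176]
196 [131 106 105  91  81  80  80  83  81  78  80  89  97 114 144 166 164 169
 174 172 170 171 174 174 173 174]
198 [178 178 175 170 170 158 133 102  93  85  84  78  80  79  79  79  79  87
  98  99 123 151 165 166 170 172]
200 [175 176 175 169 174 174 174 172 170 155 129 126 133 121 103 101  89  83
  83  82  81  79  78  80  88  88]
202 [173 175 172 171 175 171 173 171 151  85  72  71  72 100 151 169 169 167
 164 137 103  95  86  86  82  97]
204 [113 130 148 136 163 166 169 167 154  96  69  71  68  95 146 172 175 175
 173 174 172 170 168 164 161 159]
206 [101 103 103 102 102 105 104 125 148  94  68  69  69  84 133 174 177 180
 174 172 174 175 175 175 176 174]
```

apply_moves:
  motion:
    - [-0.001, -0.001, 0.08, 0, 0, 0, -0.5]
    - [-0.001, -0.001, 0.15, 0, 0, 0, -0.5]
    - [-0.001, -0.001, 0.176, 0, 0, 0, -0.5]
    - [-0.001, -0.001, 0.176, 0, 0, 0, -0.5]
    - [-0.001, -0.001, 0.176, 0, 0, 0, -0.5]

```text
time_s: 28.28
tcp_pos: [0.5868, -0.0651, 0.1059]
eef_rot: [-0.049, 0.999, -0.002, -0.0]
ft_force: [-0.5, -0.5, -0.3]
width: 0.354
gripper_force: 30.1
```

apply_moves:
  motion:
    - [0, 0, 0.02, 0, 0, 0, -0.5]
    - [0, 0, 0.035, 0, 0, 0, -0.5]
    - [0, 0, 0.05, 0, 0, 0, -0.5]
    - [0, 0, 0.05, 0, 0, 0, -0.5]

```text
time_s: 28.78
tcp_pos: [0.5862, -0.0651, 0.0923]
eef_rot: [-0.049, 0.999, -0.002, -0.001]
ft_force: [-0.9, 0.8, -1.3]
width: 0.356
gripper_force: 30.1
```

apply_moves:
  motion:
    - [0, 0, 0.01, 0, 0, 0, -0.5]
    - [0, 0, 0.025, 0, 0, 0, -0.5]
    - [0, 0, 0.038, 0, 0, 0, -0.5]
    - [0, 0, 0.038, 0, 0, 0, -0.5]

```text
time_s: 29.28
tcp_pos: [0.5862, -0.0651, 0.0829]
eef_rot: [-0.049, 0.999, -0.002, -0.001]
ft_force: [0.5, -0.2, -0.1]
width: 0.351
gripper_force: 30.1
```

apply_moves:
  motion:
    - [-0.002, 0.005, 0.004, 0, 0, 0, -0.5]
    - [-0.002, 0.005, 0.004, 0, 0, 0, -0.5]

```text
time_s: 29.52
tcp_pos: [0.5869, -0.0636, 0.0822]
eef_rot: [-0.049, 0.999, -0.002, -0.001]
ft_force: [0.2, -0.5, -0.3]
width: 0.354
gripper_force: 30.1
```

apply_moves:
  motion:
    - [0, 0, 0, 0, 0, 0, 0]
    - [0, 0, 0, 0, 0, 0, 0.1]
    - [0, 0, 0, 0, 0, 0, 0.18]
    - [0, 0, 0, 0, 0, 0, 0.18]
    - [0, 0, 0, 0, 0, 0, 0.18]

```text
time_s: 30.15
tcp_pos: [0.5868, -0.0638, 0.0822]
eef_rot: [-0.049, 0.999, -0.002, -0.001]
ft_force: [0.4, -0.4, -0.2]
width: 0.592
gripper_force: 0.0
```

```bash
python3 -c "
from h import *
plan()
b=cam('side')['color'][160:240,250:350,::-1]
cv2.imwrite('pics/p8.png',cv2.resize(b,None,fx=5,fy=5,interpolation=cv2.INTER_CUBIC))"
```

```text
t 30.15 at [ 0.5868 -0.0638  0.0822] w 0.592 F [ 0.4 -0.4 -0.2] g 0.0
```

View pics/p8.png

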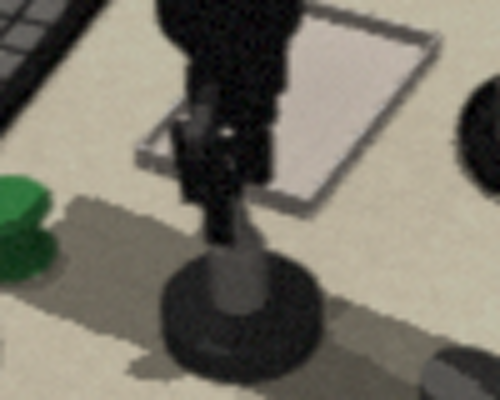

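Sleeve 2 slid down to the base (crop 240,280): 21 mm bore, so it goes in the tray. I'll lower and regrip it there.

apply_moves:
  motion:
    - [0, 0, 0.06, 0, 0, 0, 0.18]
    - [0, 0, 0.12, 0, 0, 0, 0.18]
    - [0, 0, 0.17, 0, 0, 0, 0.18]
    - [0, 0, 0.17, 0, 0, 0, 0.18]
    - [0, 0, 0.17, 0, 0, 0, 0.18]

```text
time_s: 30.82
tcp_pos: [0.5869, -0.0641, 0.0399]
eef_rot: [-0.049, 0.999, -0.002, -0.001]
ft_force: [-0.3, -0.1, 0.4]
width: 0.591
gripper_force: 0.0
```

apply_moves:
  motion:
    - [0, 0, 0, 0, 0, 0, 0]
    - [0, 0, 0, 0, 0, 0, -0.2]
    - [0, 0, 0, 0, 0, 0, -0.5]
    - [0, 0, 0, 0, 0, 0, -0.5]
    - [0, 0, 0, 0, 0, 0, -0.5]
  newtons: 20

```text
time_s: 31.45
tcp_pos: [0.5871, -0.0639, 0.0402]
eef_rot: [-0.049, 0.999, -0.001, -0.0]
ft_force: [-1.3, -0.7, 5.6]
width: 0.358
gripper_force: 21.2
```

```bash
python3 loc.py; python3 -c "
from h import *
plan(([.5868,-.0637,.15],down()),([.63,-.215,.15],down()),([.63,-.215,.019],down()))"
```

```text
top dish [ 0.4625 -0.286   0.012 ] axes px [47.5 49.8]
tray [ 0.6348 -0.2635  0.012 ] sizes 0.112 0.186 corners [array([ 0.588, -0.165]), array([ 0.699, -0.178]), array([ 0.682, -0.363]), array([ 0.571, -0.348])]
side dish [ 0.461  -0.2842  0.012 ] axes px [30.8 45. ]
t 31.55 at [ 0.5871 -0.0639  0.0402] w 0.361 F [-0.3  0.4  6.5] g 21.2
[0.001, -0.0, -0.439] [-0.001, -0.0, -0.0] rows 1.8
[-0.112, -0.619, 0.0] [0.0, 0.0, 0.0] rows 2.5
[-0.0, 0.0, 0.524] [0.0, 0.0, 0.0] rows 2.1
```

apply_moves:
  motion:
    - [0, 0, -0.08, 0, 0, 0, -0.5]
    - [0, 0, -0.2, 0, 0, 0, -0.5]
    - [0, 0, -0.34, 0, 0, 0, -0.5]
    - [0, 0, -0.439, 0, 0, 0, -0.5]
    - [0, 0, -0.439, 0, 0, 0, -0.5]
  newtons: 30

```text
time_s: 32.17
tcp_pos: [0.588, -0.0638, 0.1522]
eef_rot: [-0.049, 0.999, -0.001, 0.001]
ft_force: [-0.7, 1.0, -0.9]
width: 0.355
gripper_force: 29.9
```

apply_moves:
  motion:
    - [-0.06, -0.2, 0, 0, 0, 0, -0.5]
    - [-0.1, -0.4, 0, 0, 0, 0, -0.5]
    - [-0.112, -0.6, 0, 0, 0, 0, -0.5]
    - [-0.112, -0.7, 0, 0, 0, 0, -0.5]
    - [-0.112, -0.7, 0, 0, 0, 0, -0.5]

```text
time_s: 32.8
tcp_pos: [0.6305, -0.2378, 0.1488]
eef_rot: [-0.047, 0.999, -0.002, -0.002]
ft_force: [0.5, 0.0, -0.7]
width: 0.354
gripper_force: 30.0
```

```bash
python3 -c "
from h import *
plan(([.634,-.24,.0195],down()))
print(sense()['joint_pos'].round(2))
b=cam('side')['color'][110:230,250:410,::-1]
cv2.imwrite('pics/p9.png',cv2.resize(b,None,fx=3,fy=3,interpolation=cv2.INTER_CUBIC))"
```

```text
t 32.8 at [ 0.6305 -0.2378  0.1488] w 0.354 F [ 0.5  0.  -0.7] g 30.0
[-0.015, -0.008, 0.517] [-0.001, -0.001, -0.002] rows 2.1
[-0.07  0.53  0.52  1.44 -0.26  1.24  2.13]
```

View pics/p9.png

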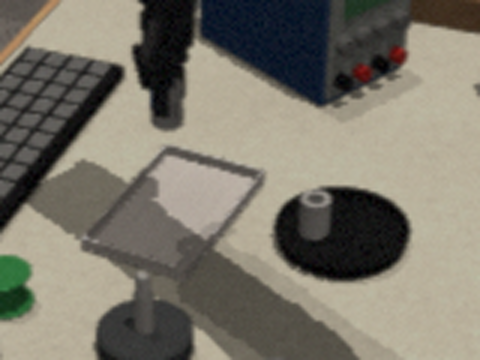

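Sleeve 1 stands in the dish (315,213), and sleeve 2 hangs above the tray (tray at 178,210). Next I'll set it down and move towards peg 4.

apply_moves:
  motion:
    - [-0.012, -0.008, 0.15, 0, 0, 0, -0.5]
    - [-0.012, -0.008, 0.3, 0, 0, 0, -0.5]
    - [-0.012, -0.008, 0.45, 0, 0, 0, -0.5]
    - [-0.012, -0.008, 0.515, 0, 0, 0, -0.5]
    - [-0.012, -0.008, 0.515, 0, 0, 0, -0.5]

```text
time_s: 33.48
tcp_pos: [0.6349, -0.2358, 0.0207]
eef_rot: [-0.05, 0.999, -0.001, -0.001]
ft_force: [-0.3, -0.2, -1.0]
width: 0.354
gripper_force: 30.4
```

apply_moves:
  motion:
    - [0, 0, 0, 0, 0, 0, 0]
    - [0, 0, 0, 0, 0, 0, 0.1]
    - [0, 0, 0, 0, 0, 0, 0.18]
    - [0, 0, 0, 0, 0, 0, 0.18]

```text
time_s: 33.98
tcp_pos: [0.6351, -0.2371, 0.0215]
eef_rot: [-0.049, 0.999, -0.002, -0.0]
ft_force: [0.9, 0.8, -0.5]
width: 0.592
gripper_force: 0.0
```

apply_moves:
  motion:
    - [0, 0, -0.1, 0, 0, 0, 0.18]
    - [0, 0, -0.3, 0, 0, 0, 0.18]
    - [0, 0, -0.54, 0, 0, 0, 0.18]
    - [0, 0, -0.6, 0, 0, 0, 0.18]

```text
time_s: 34.48
tcp_pos: [0.6367, -0.2377, 0.1761]
eef_rot: [-0.049, 0.999, -0.003, 0.003]
ft_force: [0.8, -0.7, -0.4]
width: 0.591
gripper_force: 0.0
```

```bash
python3 -c "
from h import *
g=np.array([.5236,.1000,.036])+.012*N
plan(([.52,-.04,.17],down()),([.47,.09,.16],down(.1,.2)),(g+.07*N,T))"
```

```text
t 34.48 at [ 0.6367 -0.2377  0.1761] w 0.591 F [ 0.8 -0.7 -0.4] g 0.0
[0.387, 0.833, 0.018] [-0.002, 0.002, -0.001] rows 3.7
[0.147, 0.537, 0.04] [0.0, -0.064, 0.0] rows 2.2
[-0.038, 0.018, 0.21] [0.0, -0.075, 0.0] rows 1.3
```

apply_moves:
  motion:
    - [0.1, 0.2, 0, 0, 0, 0, 0.18]
    - [0.2, 0.41, 0, 0, 0, 0, 0.18]
    - [0.3, 0.62, 0, 0, 0, 0, 0.18]
    - [0.387, 0.833, 0.018, 0, 0, 0, 0.18]
    - [0.387, 0.833, 0.018, 0, 0, 0, 0.18]

```text
time_s: 35.1
tcp_pos: [0.5166, -0.0344, 0.1655]
eef_rot: [-0.052, 0.999, -0.0, -0.001]
ft_force: [-0.3, 0.2, 1.4]
width: 0.59
gripper_force: 0.0
```

apply_moves:
  motion:
    - [0.147, 0.2, 0, 0, -0.03, 0, 0.18]
    - [0.147, 0.4, 0.02, 0, -0.064, 0, 0.18]
    - [0.147, 0.537, 0.04, 0, -0.064, 0, 0.18]
    - [0.147, 0.537, 0.04, 0, -0.064, 0, 0.18]
    - [0.147, 0.537, 0.04, 0, -0.064, 0, 0.18]

```text
time_s: 35.72
tcp_pos: [0.4689, 0.0899, 0.1558]
eef_rot: [-0.048, 0.994, 0.003, 0.099]
ft_force: [-0.7, 0.3, -0.3]
width: 0.595
gripper_force: 0.0
```

apply_moves:
  motion:
    - [-0.038, 0.018, 0.05, 0, -0.04, 0, 0.18]
    - [-0.038, 0.018, 0.15, 0, -0.075, 0, 0.18]
    - [-0.038, 0.018, 0.19, 0, -0.075, 0, 0.18]
    - [-0.038, 0.018, 0.19, 0, -0.075, 0, 0.18]

```text
time_s: 36.22
tcp_pos: [0.4875, 0.0963, 0.1113]
eef_rot: [-0.048, 0.976, 0.009, 0.215]
ft_force: [0.1, 0.3, -0.4]
width: 0.594
gripper_force: 0.0
```

```bash
python3 -c "
from h import *
g=np.array([.5236,.1000,.036])+.012*N
plan((g,T))
b=cam('side')['color'][200:320,240:400,::-1]
cv2.imwrite('pics/p10.png',cv2.resize(b,None,fx=3,fy=3,interpolation=cv2.INTER_CUBIC))"
```

```text
t 36.23 at [0.4875 0.0963 0.1113] w 0.594 F [ 0.1  0.3 -0.4] g 0.0
[-0.005, 0.002, 0.287] [-0.002, -0.001, -0.001] rows 1.1
```

View pics/p10.png

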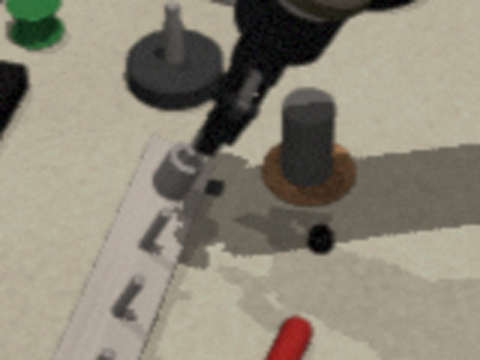

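Only sleeve 4 is left on the rack (180,170). The fingers are lined up and the cap stands on the coaster (308,150). Grasping.

apply_moves:
  motion:
    - [-0.005, 0.002, 0.08, 0, 0, 0, 0.18]
    - [-0.005, 0.002, 0.15, 0, 0, 0, 0.18]
    - [-0.005, 0.002, 0.22, 0, 0, 0, 0.18]
    - [-0.005, 0.002, 0.287, 0, 0, 0, 0.18]
    - [-0.005, 0.002, 0.287, 0, 0, 0, 0.18]

```text
time_s: 36.9
tcp_pos: [0.519, 0.1003, 0.0467]
eef_rot: [-0.048, 0.975, 0.009, 0.215]
ft_force: [-0.4, 0.4, -0.3]
width: 0.592
gripper_force: 0.0
```

apply_moves:
  motion:
    - [0, 0, 0, 0, 0, 0, 0]
    - [0, 0, 0, 0, 0, 0, -0.2]
    - [0, 0, 0, 0, 0, 0, -0.5]
    - [0, 0, 0, 0, 0, 0, -0.5]
    - [0, 0, 0, 0, 0, 0, -0.5]

```text
time_s: 37.52
tcp_pos: [0.5184, 0.1008, 0.0476]
eef_rot: [-0.048, 0.975, 0.009, 0.216]
ft_force: [-3.4, -0.9, 7.0]
width: 0.354
gripper_force: 30.6
```

apply_moves:
  motion:
    - [0, 0, -0.07, 0, 0, 0, -0.5]
    - [0, 0, -0.17, 0, 0, 0, -0.5]
    - [0, 0, -0.28, 0, 0, 0, -0.5]
    - [0, 0, -0.36, 0, 0, 0, -0.5]
    - [0, 0, -0.36, 0, 0, 0, -0.5]

```text
time_s: 38.15
tcp_pos: [0.4807, 0.0975, 0.1299]
eef_rot: [-0.048, 0.975, 0.01, 0.217]
ft_force: [0.6, -0.1, -1.0]
width: 0.354
gripper_force: 30.1
```

```bash
python3 -c "
from h import *
plan(([.50,.06,.18],down()),([.5868,-.0637,.15],down()))"
```

```text
t 38.15 at [0.4807 0.0975 0.1299] w 0.354 F [ 0.6 -0.1 -1. ] g 30.1
[-0.141, -0.157, -0.155] [-0.001, 0.139, -0.0] rows 2.3
[-0.296, -0.527, 0.12] [0.0, 0.0, 0.0] rows 2.5
```

apply_moves:
  motion:
    - [-0.141, -0.157, -0.155, 0, 0.05, 0, -0.5]
    - [-0.141, -0.157, -0.155, 0, 0.1, 0, -0.5]
    - [-0.141, -0.157, -0.155, 0, 0.139, 0, -0.5]
    - [-0.141, -0.157, -0.155, 0, 0.139, 0, -0.5]

```text
time_s: 38.65
tcp_pos: [0.5007, 0.0596, 0.1767]
eef_rot: [-0.049, 0.999, -0.003, -0.001]
ft_force: [0.5, 0.1, -1.0]
width: 0.354
gripper_force: 30.2
```

apply_moves:
  motion:
    - [-0.12, -0.2, 0, 0, 0, 0, -0.5]
    - [-0.22, -0.4, 0.06, 0, 0, 0, -0.5]
    - [-0.296, -0.527, 0.12, 0, 0, 0, -0.5]
    - [-0.296, -0.527, 0.12, 0, 0, 0, -0.5]
    - [-0.296, -0.527, 0.12, 0, 0, 0, -0.5]

```text
time_s: 39.28
tcp_pos: [0.5855, -0.0637, 0.1484]
eef_rot: [-0.049, 0.999, -0.001, -0.0]
ft_force: [-0.1, -0.4, -1.0]
width: 0.355
gripper_force: 30.2
```

```bash
sed -i 's/182,208,2/180,188,2/' al.py; python3 al.py
```

```text
t 39.33 at [ 0.5857 -0.0631  0.1487] w 0.356 F [-0.1 -0.  -1.1] g 30.2
[-0.004, -0.003, 0.171] [-0.001, -0.0, -0.0] rows 0.7
sleeve bottom proj [[296.53285539 187.44362937]]
180 [179 177 157 110  73  40  17   9  11  19  26  46  58  53  64  64  85 132
 149  78  62  71  72  77  76  78]
182 [157 117  94 102 106  46  22   7  17  19  24  51  58  53  62  63  69  94
 100  71  64  65  69  73  75  76]
184 [ 98 102 137 160 148  60  17  11   8  17  18  36  53  53  63  64  70  88
  95  71  62  69  71  74  76  79]
186 [125 159 173 178 157  82  29  20  17   9  19  42  61  57  65  63  76 118
 150 114  93  80  73  73  74  77]
```

apply_moves:
  motion:
    - [-0.006, 0, 0.08, 0, 0, 0, -0.5]
    - [-0.006, 0, 0.15, 0, 0, 0, -0.5]
    - [-0.006, 0, 0.171, 0, 0, 0, -0.5]
    - [-0.006, 0, 0.171, 0, 0, 0, -0.5]
    - [-0.006, 0, 0.171, 0, 0, 0, -0.5]

```text
time_s: 39.95
tcp_pos: [0.5879, -0.0643, 0.1064]
eef_rot: [-0.049, 0.999, -0.002, -0.0]
ft_force: [0.1, 0.7, -0.2]
width: 0.355
gripper_force: 30.2
```

apply_moves:
  motion:
    - [0, 0, 0.02, 0, 0, 0, -0.5]
    - [0, 0, 0.035, 0, 0, 0, -0.5]
    - [0, 0, 0.05, 0, 0, 0, -0.5]
    - [0, 0, 0.05, 0, 0, 0, -0.5]

```text
time_s: 40.45
tcp_pos: [0.5873, -0.0641, 0.093]
eef_rot: [-0.049, 0.999, -0.002, -0.001]
ft_force: [-0.4, -0.4, -0.7]
width: 0.357
gripper_force: 30.2
```

```bash
python3 -c "
from h import *
plan(([.5868,-.0637,.0825],down()))"
```

```text
t 40.45 at [ 0.5873 -0.0641  0.093 ] w 0.357 F [-0.4 -0.4 -0.7] g 30.2
[0.002, 0.002, 0.042] [-0.001, -0.001, -0.001] rows 0.2
```

apply_moves:
  motion:
    - [0.002, 0.002, 0.015, 0, 0, 0, -0.5]
    - [0.002, 0.002, 0.03, 0, 0, 0, -0.5]
    - [0.002, 0.002, 0.042, 0, 0, 0, -0.5]
    - [0.002, 0.002, 0.042, 0, 0, 0, -0.5]

```text
time_s: 40.95
tcp_pos: [0.5868, -0.0638, 0.0826]
eef_rot: [-0.049, 0.999, -0.002, -0.001]
ft_force: [-0.4, -0.4, -1.6]
width: 0.353
gripper_force: 30.2
```

apply_moves:
  motion:
    - [0, 0, 0, 0, 0, 0, 0]
    - [0, 0, 0, 0, 0, 0, 0.1]
    - [0, 0, 0, 0, 0, 0, 0.18]
    - [0, 0, 0, 0, 0, 0, 0.18]
    - [0, 0, 0, 0, 0, 0, 0.18]

```text
time_s: 41.58
tcp_pos: [0.587, -0.0638, 0.083]
eef_rot: [-0.049, 0.999, -0.002, -0.001]
ft_force: [-0.2, 0.5, 0.6]
width: 0.591
gripper_force: 0.0
```

```bash
python3 loc.py; python3 -c "
from h import *
plan()
b=cam('side')['color'][130:240,250:410,::-1]
cv2.imwrite('pics/p11.png',cv2.resize(b,None,fx=4,fy=4,interpolation=cv2.INTER_CUBIC))"
```

```text
top dish [ 0.4625 -0.2861  0.012 ] axes px [47.4 49.8]
tray [ 0.6242 -0.2775  0.012 ] sizes 0.113 0.185 corners [array([ 0.576, -0.18 ]), array([ 0.688, -0.192]), array([ 0.673, -0.376]), array([ 0.561, -0.362])]
side dish [ 0.4608 -0.2842  0.012 ] axes px [30.8 44.8]
t 41.67 at [ 0.587  -0.0637  0.0829] w 0.589 F [-0.1 -0.5 -0.4] g 0.0
```

View pics/p11.png

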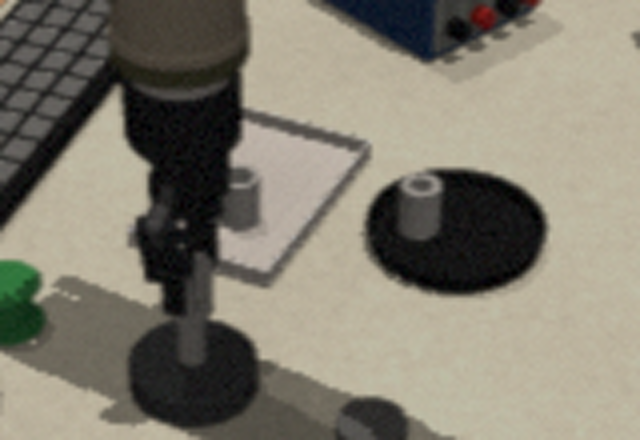

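The tray was knocked about 17 mm aside, but sleeve 2 still stands in it (crop 240,198). Sleeve 4 rests on the step (195,285), so it is a reject and goes in the dish, which has not moved.

apply_moves:
  motion:
    - [0, 0, 0, 0, 0, 0, 0]
    - [0, 0, 0, 0, 0, 0, -0.2]
    - [0, 0, 0, 0, 0, 0, -0.5]
    - [0, 0, 0, 0, 0, 0, -0.5]
    - [0, 0, 0, 0, 0, 0, -0.5]
  newtons: 20

```text
time_s: 42.35
tcp_pos: [0.5871, -0.0637, 0.083]
eef_rot: [-0.049, 0.999, -0.001, -0.001]
ft_force: [-0.7, 1.0, 0.8]
width: 0.353
gripper_force: 24.1
```

apply_moves:
  motion:
    - [0, 0, -0.08, 0, 0, 0, -0.5]
    - [0, 0, -0.18, 0, 0, 0, -0.5]
    - [0, 0, -0.28, 0, 0, 0, -0.5]
    - [0, 0, -0.28, 0, 0, 0, -0.5]
  newtons: 30

```text
time_s: 42.85
tcp_pos: [0.5885, -0.064, 0.1558]
eef_rot: [-0.049, 0.999, -0.002, 0.002]
ft_force: [0.5, 0.1, -2.0]
width: 0.355
gripper_force: 30.8
```

```bash
python3 -c "
from h import *
plan(([.48,-.19,.15],down()),([.431,-.284,.12],down()))"
```

```text
t 42.85 at [ 0.5885 -0.064   0.1558] w 0.355 F [ 0.5  0.1 -2. ] g 30.8
[0.481, -0.459, 0.023] [-0.001, 0.001, -0.001] rows 2.7
[0.233, -0.355, 0.12] [0.0, 0.0, 0.0] rows 1.8
```

apply_moves:
  motion:
    - [0.16, -0.15, 0, 0, 0, 0, -0.5]
    - [0.32, -0.3, 0.01, 0, 0, 0, -0.5]
    - [0.481, -0.459, 0.023, 0, 0, 0, -0.5]
    - [0.481, -0.459, 0.023, 0, 0, 0, -0.5]

```text
time_s: 43.35
tcp_pos: [0.4755, -0.1934, 0.1474]
eef_rot: [-0.046, 0.999, -0.001, -0.001]
ft_force: [0.4, -0.2, -1.4]
width: 0.35
gripper_force: 30.7
```

apply_moves:
  motion:
    - [0.12, -0.18, 0.06, 0, 0, 0, -0.5]
    - [0.233, -0.355, 0.12, 0, 0, 0, -0.5]
    - [0.233, -0.355, 0.12, 0, 0, 0, -0.5]
    - [0.233, -0.355, 0.12, 0, 0, 0, -0.5]
    - [0.233, -0.355, 0.12, 0, 0, 0, -0.5]

```text
time_s: 43.98
tcp_pos: [0.4304, -0.2825, 0.1181]
eef_rot: [-0.05, 0.999, -0.001, -0.0]
ft_force: [-0.7, -0.4, -0.8]
width: 0.352
gripper_force: 30.7
```

```bash
python3 -c "
from h import *
plan(([.431,-.284,.0235],down()))
print(sense()['joint_pos'].round(2))"
```

```text
t 43.98 at [ 0.4304 -0.2825  0.1181] w 0.352 F [-0.7 -0.4 -0.8] g 30.7
[-0.002, -0.005, 0.378] [-0.001, -0.0, 0.0] rows 1.5
[-0.14  0.22  0.7   1.92 -0.16  1.06  2.3 ]
```

apply_moves:
  motion:
    - [-0.002, -0.005, 0.12, 0, 0, 0, -0.5]
    - [-0.002, -0.005, 0.25, 0, 0, 0, -0.5]
    - [-0.002, -0.005, 0.35, 0, 0, 0, -0.5]
    - [-0.002, -0.005, 0.378, 0, 0, 0, -0.5]
    - [-0.002, -0.005, 0.378, 0, 0, 0, -0.5]

```text
time_s: 44.6
tcp_pos: [0.4305, -0.2849, 0.0239]
eef_rot: [-0.05, 0.999, -0.002, -0.001]
ft_force: [0.4, -0.5, -0.9]
width: 0.355
gripper_force: 30.7
```

apply_moves:
  motion:
    - [0, 0, 0, 0, 0, 0, 0]
    - [0, 0, 0, 0, 0, 0, 0.1]
    - [0, 0, 0, 0, 0, 0, 0.18]
    - [0, 0, 0, 0, 0, 0, 0.18]

```text
time_s: 45.1
tcp_pos: [0.4301, -0.2853, 0.0238]
eef_rot: [-0.049, 0.999, -0.002, -0.0]
ft_force: [-0.4, 0.1, 0.5]
width: 0.592
gripper_force: 0.0
```

apply_moves:
  motion:
    - [0, 0, -0.1, 0, 0, 0, 0.18]
    - [0, 0, -0.3, 0, 0, 0, 0.2]
    - [0, 0, -0.6, 0, 0, 0, 0.4]
    - [0, 0, -0.6, 0, 0, 0, 0.4]

```text
time_s: 45.6
tcp_pos: [0.4317, -0.2859, 0.1774]
eef_rot: [-0.049, 0.999, -0.002, 0.002]
ft_force: [0.5, -0.5, -0.5]
width: 0.702
gripper_force: 0.0
```

```bash
python3 -c "
from h import *
plan(([.43,-.1,.17],down()),([.429,.0125,.16],down()),([.429,.0125,.046],down()))"
```

```text
t 45.6 at [ 0.4317 -0.2859  0.1774] w 0.702 F [ 0.5 -0.5 -0.5] g 0.0
[-0.066, 0.741, 0.026] [-0.002, 0.001, -0.001] rows 3.0
[-0.041, 0.448, 0.04] [0.0, 0.0, 0.0] rows 1.8
[-0.0, 0.0, 0.456] [0.0, 0.0, 0.0] rows 1.8
```

apply_moves:
  motion:
    - [-0.066, 0.2, 0, 0, 0, 0, 0.4]
    - [-0.066, 0.4, 0.02, 0, 0, 0, 0.4]
    - [-0.066, 0.6, 0.026, 0, 0, 0, 0.4]
    - [-0.066, 0.741, 0.026, 0, 0, 0, 0.4]

```text
time_s: 46.1
tcp_pos: [0.4275, -0.0965, 0.1657]
eef_rot: [-0.05, 0.999, -0.001, -0.001]
ft_force: [0.9, 0.0, 0.4]
width: 0.699
gripper_force: 0.0
```

apply_moves:
  motion:
    - [-0.041, 0.25, 0.02, 0, 0, 0, 0.4]
    - [-0.041, 0.448, 0.04, 0, 0, 0, 0.4]
    - [-0.041, 0.448, 0.04, 0, 0, 0, 0.4]
    - [-0.041, 0.448, 0.04, 0, 0, 0, 0.4]
    - [-0.041, 0.448, 0.04, 0, 0, 0, 0.4]

```text
time_s: 46.72
tcp_pos: [0.4275, 0.0125, 0.156]
eef_rot: [-0.048, 0.999, -0.002, -0.001]
ft_force: [-1.1, -0.6, 0.0]
width: 0.7
gripper_force: 0.0
```

```bash
python3 -c "
from h import *
plan(([.4295,.0125,.044],down()))
b=cam('side')['color'][110:300,270:430,::-1]
cv2.imwrite('pics/p12.png',cv2.resize(b,None,fx=3,fy=3,interpolation=cv2.INTER_CUBIC))"
```

```text
t 46.73 at [0.4275 0.0125 0.156 ] w 0.7 F [-1.1 -0.6  0. ] g 0.0
[-0.009, 0.001, 0.448] [-0.001, -0.001, -0.001] rows 1.8
```

View pics/p12.png

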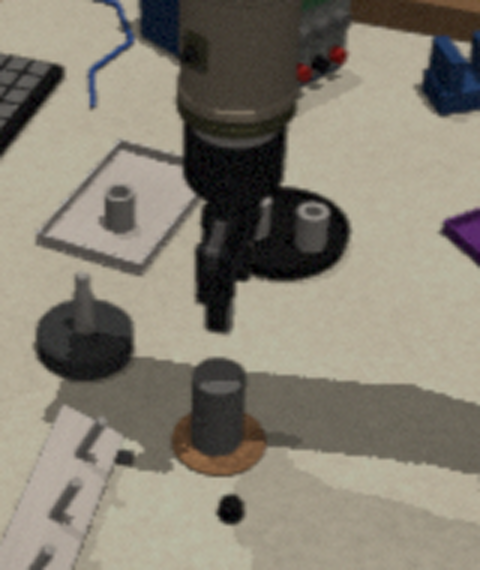

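Sleeve 2 is in the tray (120,208) and both rejects are in the dish (310,225 and 265,215). The gripper is over the cap (218,405). Grasping the cap.

apply_moves:
  motion:
    - [-0.007, 0.001, 0.12, 0, 0, 0, 0.4]
    - [-0.007, 0.001, 0.25, 0, 0, 0, 0.4]
    - [-0.007, 0.001, 0.38, 0, 0, 0, 0.4]
    - [-0.007, 0.001, 0.448, 0, 0, 0, 0.4]
    - [-0.007, 0.001, 0.448, 0, 0, 0, 0.4]

```text
time_s: 47.4
tcp_pos: [0.4283, 0.0128, 0.0433]
eef_rot: [-0.048, 0.999, -0.002, -0.002]
ft_force: [0.4, -0.0, 1.0]
width: 0.7
gripper_force: 0.0
```

apply_moves:
  motion:
    - [0, 0, 0, 0, 0, 0, 0.2]
    - [0, 0, 0, 0, 0, 0, 0]
    - [0, 0, 0, 0, 0, 0, -0.5]
    - [0, 0, 0, 0, 0, 0, -0.5]
    - [0, 0, 0, 0, 0, 0, -0.5]

```text
time_s: 48.02
tcp_pos: [0.43, 0.0135, 0.0451]
eef_rot: [-0.049, 0.999, -0.001, 0.0]
ft_force: [-0.5, -2.2, 7.1]
width: 0.539
gripper_force: 30.5
```

apply_moves:
  motion:
    - [0, 0, -0.1, 0, 0, 0, -0.5]
    - [0, 0, -0.25, 0, 0, 0, -0.5]
    - [0, 0, -0.45, 0, 0, 0, -0.5]
    - [0, 0, -0.48, 0, 0, 0, -0.5]
    - [0, 0, -0.48, 0, 0, 0, -0.5]

```text
time_s: 48.65
tcp_pos: [0.4293, 0.0142, 0.1643]
eef_rot: [-0.049, 0.999, -0.001, -0.0]
ft_force: [-0.6, 0.9, -0.7]
width: 0.537
gripper_force: 31.3
```

```bash
python3 -c "
from h import *
plan(([.587,-.0637,.165],down()),([.587,-.0637,.0645],down()))"
```

```text
t 48.65 at [0.4293 0.0142 0.1643] w 0.537 F [-0.6  0.9 -0.7] g 31.3
[-0.597, -0.372, -0.002] [-0.001, -0.0, -0.0] rows 2.8
[-0.0, 0.0, 0.402] [0.0, 0.0, 0.0] rows 1.6
```

apply_moves:
  motion:
    - [-0.15, -0.1, 0, 0, 0, 0, -0.5]
    - [-0.35, -0.22, 0, 0, 0, 0, -0.5]
    - [-0.5, -0.31, 0, 0, 0, 0, -0.5]
    - [-0.597, -0.372, 0, 0, 0, 0, -0.5]
    - [-0.597, -0.372, 0, 0, 0, 0, -0.5]

```text
time_s: 49.28
tcp_pos: [0.5869, -0.0651, 0.1617]
eef_rot: [-0.048, 0.999, -0.002, -0.002]
ft_force: [-0.7, -0.2, -0.4]
width: 0.535
gripper_force: 31.3
```

apply_moves:
  motion:
    - [0, 0, 0.1, 0, 0, 0, -0.5]
    - [0, 0, 0.22, 0, 0, 0, -0.5]
    - [0, 0, 0.34, 0, 0, 0, -0.5]
    - [0, 0, 0.38, 0, 0, 0, -0.5]
    - [0, 0, 0.38, 0, 0, 0, -0.5]

```text
time_s: 49.9
tcp_pos: [0.586, -0.0639, 0.0687]
eef_rot: [-0.049, 0.999, -0.002, -0.001]
ft_force: [-0.0, -0.1, -0.9]
width: 0.538
gripper_force: 31.3
```

```bash
python3 -c "
from h import *
plan(([.587,-.0637,.0655],down()))"
```

```text
t 49.9 at [ 0.586  -0.0639  0.0687] w 0.538 F [-0.  -0.1 -0.9] g 31.3
[-0.004, 0.0, 0.013] [-0.001, -0.001, -0.0] rows 0.1
```

apply_moves:
  motion:
    - [-0.003, 0, 0.008, 0, 0, 0, -0.5]
    - [-0.003, 0, 0.013, 0, 0, 0, -0.5]
    - [-0.003, 0, 0.013, 0, 0, 0, -0.5]

```text
time_s: 50.28
tcp_pos: [0.5877, -0.064, 0.0663]
eef_rot: [-0.049, 0.999, -0.001, -0.0]
ft_force: [-0.1, 0.6, -1.3]
width: 0.536
gripper_force: 31.3
```

apply_moves:
  motion:
    - [0, 0, 0, 0, 0, 0, 0.2]
    - [0, 0, 0, 0, 0, 0, 0.4]
    - [0, 0, 0, 0, 0, 0, 0.4]
    - [0, 0, 0, 0, 0, 0, 0.4]

```text
time_s: 50.78
tcp_pos: [0.5876, -0.0641, 0.066]
eef_rot: [-0.049, 0.999, -0.002, -0.001]
ft_force: [0.8, 0.9, -0.1]
width: 0.703
gripper_force: 0.0
```

apply_moves:
  motion:
    - [0, 0, -0.1, 0, 0, 0, 0.4]
    - [0, 0, -0.3, 0, 0, 0, 0.4]
    - [0, 0, -0.6, 0, 0, 0, 0.4]
    - [0, 0, -0.6, 0, 0, 0, 0.4]

```text
time_s: 51.28
tcp_pos: [0.5895, -0.0641, 0.2205]
eef_rot: [-0.049, 0.999, -0.001, 0.003]
ft_force: [-0.3, -0.1, -0.5]
width: 0.7
gripper_force: 0.0
```

apply_moves:
  motion:
    - [0.2, 0, 0, 0, 0, 0, 0.4]
    - [0.4, 0, 0, 0, 0, 0, 0.4]
    - [0.6, 0, 0, 0, 0, 0, 0.4]
    - [0.6, 0, 0, 0, 0, 0, 0.4]

```text
time_s: 51.78
tcp_pos: [0.4358, -0.0786, 0.2158]
eef_rot: [-0.049, 0.999, -0.0, -0.001]
ft_force: [1.7, 0.5, 0.6]
width: 0.697
gripper_force: 0.0
```

```bash
python3 loc.py; python3 -c "
from h import *
plan()
b=cam('side')['color'][130:310,250:410,::-1]
cv2.imwrite('pics/p13.png',cv2.resize(b,None,fx=3,fy=3,interpolation=cv2.INTER_CUBIC))"
```

```text
top dish [ 0.4624 -0.287   0.012 ] axes px [47.2 49.4]
tray [ 0.6242 -0.2775  0.012 ] sizes 0.113 0.185 corners [array([ 0.576, -0.18 ]), array([ 0.688, -0.192]), array([ 0.673, -0.376]), array([ 0.561, -0.362])]
side dish [ 0.4716 -0.299   0.012 ] axes px [37.1 48. ]
t 51.88 at [ 0.4385 -0.078   0.2162] w 0.699 F [1.2 0.7 0.1] g 0.0
```

View pics/p13.png

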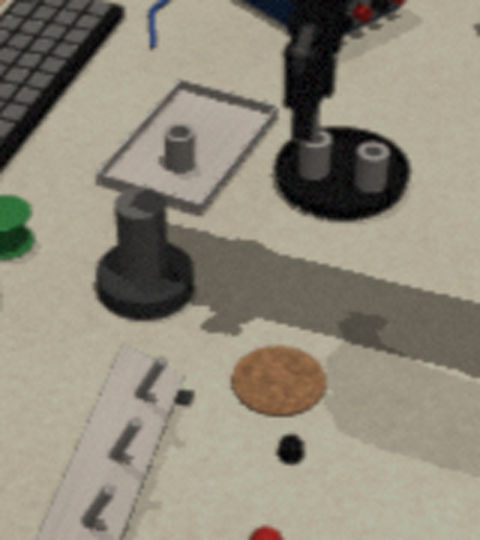

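The cap is fully down on the gauge (143,240). The good sleeve stands in the tray (180,148) and both rejects stand in the dish (315,155 and 372,167). The rack is empty and nothing touches the gripper.

```bash
python3 -c "
from rig import *
print(finish_job())"
```

```text
the job is handed in; nothing more can be done
None
```

The job is done and handed in (no verdict came back): the sleeve from peg 2 slid to the base and is in the tray, those from pegs 1 and 4 stopped on the step and are in the dish, peg 3 was empty, and the cap is back over the pin.

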